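# Empty the glass scoop through the scrap bin's spring flap

### The job

Clear up the glass scrap: first sweep the loose thick-glass offcut from the bench into the scoop with the other two. Then take the scoop by its wooden grip, push in the sprung flap of the steel scrap bin with the scoop's front, never with the gripper, and hold the flap open with the scoop while you tip it until all three offcuts have slid into the bin. Draw the scoop out so that the flap springs shut, set it down flat on the bench top again, and leave the tools and supplies round about where they are.

Things in the scene. Friction and masses are not known exactly. Their poses are not given: they have to be found in the camera images.
- glass_bin: scrap bin of grey sheet steel, fixed to the bench, 150 deep (x) x 176 wide (y) x 182 mm high; origin at the centre of its underside on the bench top, z up. Its front is its -x side: things go in along +x. Front wall upright, 92 mm high, at x = -75 mm; from its top edge a flat panel slopes back and up, 40 degrees from the vertical, to the top plate. Walls 3 mm, inner floor at z = 7 mm
- bin_mouth (a point): centre of the opening in the bin's sloped panel, at x = -38, y = 0, z = 136 mm from the bin's origin; axes as the bin's. The opening is 128 mm wide and 86 mm long up the slope: lower edge at x = -66, z = 103 mm, upper edge at x = -11, z = 169 mm in the bin's frame. The sprung flap closes it
- flap_hinge (a joint): the flap's angle in rad: 0 = shut in the plane of the panel; grows as its lower edge swings inward (stop at 1.35). Hinged along the opening's upper edge, so it rides on top of what pushes in beneath it. A spring closes it from any angle: about 0.5 N at its lower edge starts it, about 1.7 N holds it at 1 rad
- bin_flap: the flap's steel plate, 122 mm wide (y), 83 mm long (z), 3 mm thick (x, pointing inward when shut); origin at the plate's centre. Unless the scoop is pushed in about 70 mm past the opening's lower edge, the flap's free edge hangs in front of the scoop's lip and can hold the glass back; farther in, it lies on the scoop's side rims and the way out is clear
- scoop: bench scoop of bent aluminium sheet, 0.26 kg empty; origin on its underside, +x to its open front, z up. Tray 100 mm wide (94 inside), floor 3 mm thick from the rear wall (x = -60 mm, 42 mm high), thinning from x = +38 to a sharp lip at x = +68 mm; sides 42 mm high at the rear, 40 mm at x = +20, falling to 30 mm at the lip. Smooth: glass begins to slide in it at about 16 to 23 degrees of tilt
- scoop_grip (a point): centre of the scoop's wooden grip, 105 mm behind and 36 mm above the scoop's origin; axes as the scoop's. The grip is a bar 20 mm wide (y) and 22 mm high, level, running straight back from the rear wall, from x = -64 to x = -152 mm
- scoop_lip (a point): middle of the scoop's front lip edge on its underside, 68 mm ahead of the scoop's origin; axes as the scoop's
- offcut_a_mid (a point): centre (half-way up) of a thick sea-green glass offcut of irregular outline, about 64 x 38 mm and 22 mm thick, about 65 g; x along its length. At the start it lies in the scoop, on its left
- offcut_b_mid (a point): the same for a second such offcut, 64 x 37 x 22 mm, in the scoop on its right at the start
- offcut_c_mid (a point): the same for the third, 63 x 40 x 22 mm, which lies loose on the bench ahead of the scoop's lip at the start; x along its 63 mm length. To its left the soldering iron slants up out of its stand to 160 mm above the bench
- masking_tape: bystander: roll of masking tape lying flat, 101 mm across, 24 mm high; origin at the centre of its underside
- oil_bottle: bystander: small brown cutting-oil bottle, standing, 38 mm across, 95 mm high; origin at the centre of its underside
- glass_cutter: bystander: pen-like glass cutter lying on the bench, 154 mm long (y), 11 mm thick; origin on its underside
- running_pliers: bystander: red-handled pliers lying on the waffle grid at the right (its top 13 mm above the bench), 177 x 92 x 13 mm; origin on its underside, in the middle
There are look-alikes about, which are no part of the job. What is shaped like the part that bears offcut_c_mid but black is not meant.

How it is judged:
On the way, in this order (a step that is already met when the one before it is completed fails the run):
1. all three offcuts lie in the scoop, the scoop flat on the bench (x of offcut_a_mid in the frame of scoop between -0.058 and 0.062 m and y of offcut_a_mid in the frame of scoop between -0.047 and 0.047 m and z of offcut_a_mid in the frame of scoop between 0.008 and 0.06 m and x of offcut_b_mid in the frame of scoop between -0.058 and 0.062 m and y of offcut_b_mid in the frame of scoop between -0.047 and 0.047 m and z of offcut_b_mid in the frame of scoop between 0.008 and 0.06 m and x of offcut_c_mid in the frame of scoop between -0.058 and 0.062 m and y of offcut_c_mid in the frame of scoop between -0.047 and 0.047 m and z of offcut_c_mid in the frame of scoop between 0.008 and 0.06 m and height (world z) of scoop between -0.006 and 0.006 m and angle between scoop's own z axis and vertical below 0.06 rad), for 0.2 s.
2. all three offcuts are in the bin while the scoop still holds the flap open (more than 0.3 rad, the flap bearing on the scoop) (x of offcut_a_mid in the frame of glass_bin between -0.073 and 0.073 m and y of offcut_a_mid in the frame of glass_bin between -0.086 and 0.086 m and z of offcut_a_mid in the frame of glass_bin between 0.005 and 0.085 m and x of offcut_b_mid in the frame of glass_bin between -0.073 and 0.073 m and y of offcut_b_mid in the frame of glass_bin between -0.086 and 0.086 m and z of offcut_b_mid in the frame of glass_bin between 0.005 and 0.085 m and x of offcut_c_mid in the frame of glass_bin between -0.073 and 0.073 m and y of offcut_c_mid in the frame of glass_bin between -0.086 and 0.086 m and z of offcut_c_mid in the frame of glass_bin between 0.005 and 0.085 m and value of joint flap_hinge above 0.3 rad and contact force between scoop and bin_flap above 0.1 N), for 0.1 s.
At the end, for the whole second after the job is handed in: All three offcuts lie inside the bin (centres within its walls and below 85 mm), the flap has sprung shut (under 0.06 rad), and the scoop is released and at rest flat on the bench top (underside within 6 mm of it, level within 0.06 rad) (x of offcut_a_mid in the frame of glass_bin between -0.073 and 0.073 m and y of offcut_a_mid in the frame of glass_bin between -0.086 and 0.086 m and z of offcut_a_mid in the frame of glass_bin between 0.005 and 0.085 m and x of offcut_b_mid in the frame of glass_bin between -0.073 and 0.073 m and y of offcut_b_mid in the frame of glass_bin between -0.086 and 0.086 m and z of offcut_b_mid in the frame of glass_bin between 0.005 and 0.085 m and x of offcut_c_mid in the frame of glass_bin between -0.073 and 0.073 m and y of offcut_c_mid in the frame of glass_bin between -0.086 and 0.086 m and z of offcut_c_mid in the frame of glass_bin between 0.005 and 0.085 m and height (world z) of scoop between -0.006 and 0.006 m and angle between scoop's own z axis and vertical below 0.06 rad and value of joint flap_hinge below 0.06 rad and linear speed of scoop below 0.02 m/s); the robot touches nothing.
It fails at once if the masking tape, oil bottle, glass cutter or pliers are shifted by more than 25 mm (distance of any of masking_tape, oil_bottle, glass_cutter, running_pliers from where it was at the start of the episode above 0.025 m).
It fails at once if the gripper's fingers touch the flap (contact force between the fingers and bin_flap above 0.5 N).
It fails at once if an offcut falls off the bench (height (world z) of any of offcut_a_mid, offcut_b_mid, offcut_c_mid below -0.05 m).
It also fails if it takes over 72 s, if anything falls off the work surface, if the arm or the gripper's body presses on something with over 40 N, if the wrist force passes 120 N, or if a joint passes its speed limit or range.

### The arm

A 6-joint arm with a two-finger parallel gripper is mounted at the origin on a cart in front of the work surface, level with it; the furniture and walls round the work are solid. World frame = base frame: x ahead of the robot, y to its left, z up, the work surface at z = 0. Lengths are in m, angles in rad, forces in N, time in s.
With the tool pointing down it reaches from about 0.2 to 0.875 m from the base axis. Payload 3.4 kg.
Tool frame: the origin (TCP) lies between the finger pads; the fingertips stand 25 mm ahead of it and the grasp point (between the pads) lies 6 mm ahead of it (r.tcp_to_tips is the z of the fingertips in the tool frame, in m); z points along the fingers, y is the direction in which the jaws open and shut (so a half turn about z gives the same grasp; the last joint's range is limited). The gripper opens to 94 mm and grips with 3 to 60 N. Pads are 16 mm wide; open, the fingers measure 119 mm over their backs; the gripper's body (75 mm by 177 mm) begins 78 mm behind the grasp point.
Start: joints at [-1.28, 0.276, 1.505, -0, 1.361, -0.121], TCP at [0.23, -0.527, 0.209] pointing down, gripper open.
Joint ranges: [-2.89, 2.89], [-0.75, 2.08], [0.22, 2.7], [-1.18, 4.32], [0.11, 2.71], [-2.7, 2.7]. Speed limits (rad/s): [2.57, 2.57, 3.14, 3.14, 3.14, 3.14].

### API

Orientations are given as a unit quaternion [x, y, z, w].
In Python, from cell import r, capture, camera_params gives the robot as it stands.
- The arm moves only by the tool apply_moves, never from a script. Its argument "rows" is a list of rows, each a list of 7 numbers: the turn, a rotation vector about the tool's x, y, z in rad, then the shift along the tool's x, y, z in mm, then the opening, from 0 (shut) to 1 (fully open). A call has exactly 5 rows; each row shifts and turns the commanded pose from where the row before left it, along the tool's axes as they then stand; what a row does not reach is not made up. A row lasts 1/10 s, in which the tool goes at most 50 mm and 8.59 degrees, less where a joint would pass 70% of its speed; a pose out of reach is approached as far as the arm can. A call is refused whole if a number of a shift passes 50 or a number of a turn 0.15, either way. A call with a gripper value outside its range is refused whole. The fingers move at their own pace and stop on an object; "force" is the grip in N (left out, the last holds). Time passes only in rows, so rows that do not move let the fingers close, or fill a call up. It gives the time, the measured TCP pose, the force and the opening at its end, in the units of the state.
- r.observe(): the state, without advancing time (a new reading comes with each control period).
- capture(name): name is "scene" or "top" or "wrist"; returns the picture (420x560x3 uint8, red, green, blue); there is no depth.
- camera_params(name): a dict with "fovy" (degrees; the focal length in pixels is half the picture's height over the tangent of half this angle, whatever the lens; pixels are square), "cx", "cy" (the principal point, pixels), "cam_to_world" (4x4, takes a point from camera to world coordinates). Camera axes: x right, y up, looking along -z (the intrinsics and any distortion apply to the point x, -y, -z); pixel columns grow to the right and rows downward; lengths in m; the calibration is good to about 2 mm. A picture is of the moment at which its call begins: read the wrist's pose just before it. camera_params takes no time and is no camera call; for the wrist camera it gives the pose at the moment of the call.
- r.hand_in(): hands the job in, once; it reports no verdict.
The state is a dict: "clock": time; "qpos": joint angles; "joint_vel": joint speeds; "joint_torque": joint torques, N m; "position": TCP position; "tcp_rot": TCP orientation; "ft_force": force on the tool from outside, world axes, zero at the start; "moment": the same for the moment, N m; "gripper_width": opening from 0.0 (shut) to 1.0 (fully open).
Only numpy, scipy, OpenCV 4.12 (cv2) and the standard library are available. Lean on these libraries where they do the work, as an engineer would, in place of code of your own. Each camera call takes 0.05 s, during which the arm holds its last target.

## Working session

There is one attempt and no reset: what is moved stays moved. The work goes in short steps, Python scripts to look and compute and a tool call to move; the robot and the scene stay as the last step left them, time stands still between calls to the robot, and variables do not carry over. Pictures are saved under pics/ and viewed, and the job is handed in when it is done.

Besides the shell and the picture viewer there is one more tool, called after "Emit:" as name([rows], argument=value, ...), one row to a line, values as JSON. apply_moves: Moves the arm, as the interface text tells. Its arguments: {"type":"object","properties":{"rows":{"type":"array"},"force":{"type":"number"}},"required":["rows"]}

```bash
ls; mkdir -p pics; python3 - <<'E'
from cell import r,capture,camera_params
import cv2
print(r.observe())
for n in ["scene","top","wrist"]:
    p=camera_params(n); print(n,p)
    cv2.imwrite(f"pics/{n}0.png",capture(n)[:,:,::-1])
E
```

```text
pics
{'clock': 0.0, 'qpos': array([-1.27999520e+00,  2.76592279e-01,  1.50611722e+00,  4.68631699e-06,
        1.36070204e+00, -1.21036506e-01]), 'joint_vel': array([ 0.00136253, -0.00120878,  0.00031423,  0.00124739,  0.00101387,
       -0.00030942]), 'joint_torque': array([-6.53854368e-04, -4.04585731e+01, -2.37231034e+01,  6.99519832e-02,
        3.46251985e-02, -1.41649512e-04]), 'position': array([ 0.22998405, -0.52638944,  0.20771264]), 'tcp_rot': array([ 9.78873226e-01,  2.04466084e-01, -7.48197997e-05, -9.06360419e-04]), 'ft_force': array([ 0.3248541 , -0.10549712,  0.14622735]), 'moment': array([ 0.03503301, -0.0334092 ,  0.05325417]), 'gripper_width': 1.0004121585976948}
scene {'fovy': 46.59854800242641, 'cx': 277.308698552698, 'cy': 211.43746594931466, 'cam_to_world': array([[-7.72090859e-01,  3.01431175e-01, -5.59477392e-01,
        -2.71215386e-01],
       [-6.35512159e-01, -3.66159794e-01,  6.79743555e-01,
         9.65012710e-01],
       [ 3.77724638e-05,  8.80378471e-01,  4.74271807e-01,
         8.51955676e-01],
       [ 0.00000000e+00,  0.00000000e+00,  0.00000000e+00,
         1.00000000e+00]])}
top {'fovy': 56.59166126957549, 'cx': 283.73234903112416, 'cy': 205.47424232451968, 'cam_to_world': array([[ 0.00332124,  0.99942653, -0.03369845,  0.51682122],
       [-0.99977349,  0.00402704,  0.02089851, -0.06146795],
       [ 0.02102223,  0.03362141,  0.99921352,  1.12503007],
       [ 0.        ,  0.        ,  0.        ,  1.        ]])}
wrist {'fovy': 70.36763047522541, 'cx': 279.4880648968104, 'cy': 215.10141717882496, 'cam_to_world': array([[ 0.39993543,  0.88832629,  0.22567244,  0.29528019],
       [-0.91654209,  0.38802557,  0.09688532, -0.49877613],
       [-0.0015009 , -0.24558616,  0.9693736 ,  0.38295878],
       [ 0.        ,  0.        ,  0.        ,  1.        ]])}
```

View pics/scene0.png

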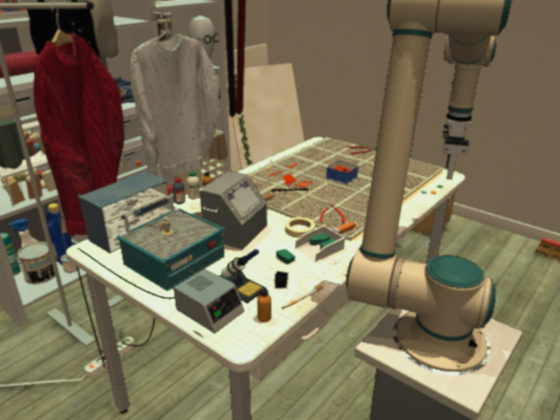

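View pics/top0.png

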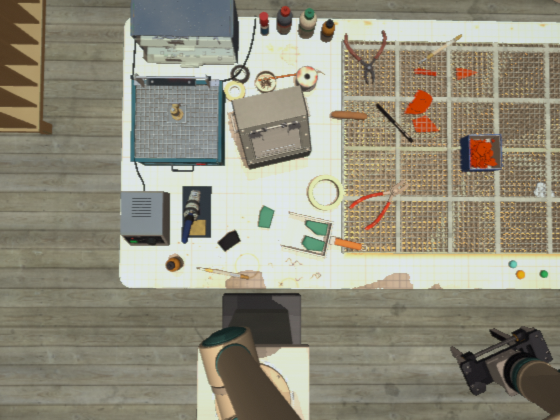

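View pics/wrist0.png

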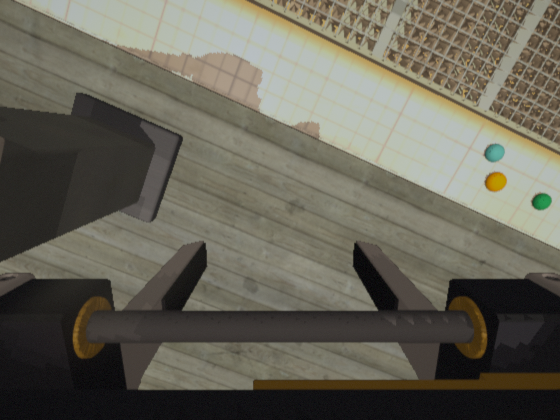

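The top view shows the scoop at about (312,235), with its lip to the left (+y) and its orange grip at (348,243). Offcut c is at (266,216), the black look-alike at (230,240), the bin at (270,125) and the tape at (325,192). I'll magnify it and measure.

```bash
cat > h.py <<'E'
from cell import r,capture,camera_params
import cv2, numpy as np
from scipy.spatial.transform import Rotation as R
def ray(p,uv):
    f=210/np.tan(np.radians(p['fovy']/2)); T=np.array(p['cam_to_world'])
    uv=np.atleast_2d(uv).astype(float)
    d=np.c_[(uv[:,0]-p['cx'])/f,-(uv[:,1]-p['cy'])/f,-np.ones(len(uv))]@T[:3,:3].T
    return T[:3,3],d
def onz(p,uv,z):
    o,d=ray(p,uv); s=(z-o[2])/d[:,2]; return o+d*s[:,None]
def pix(p,X):
    f=210/np.tan(np.radians(p['fovy']/2)); T=np.array(p['cam_to_world'])
    c=(np.atleast_2d(X)-T[:3,3])@T[:3,:3]
    return np.c_[p['cx']+f*c[:,0]/-c[:,2],p['cy']-f*c[:,1]/-c[:,2]]
def rays2(pa,ua,pb,ub):
    oa,da=ray(pa,ua);ob,db=ray(pb,ub);da=da[0];db=db[0]
    s=np.linalg.lstsq(np.c_[da,-db],ob-oa,rcond=None)[0]
    A=oa+da*s[0];B=ob+db*s[1];return (A+B)/2,np.linalg.norm(A-B)
E
python3 - <<'E'
from h import *
im=cv2.imread("pics/top0.png")
cv2.imwrite("pics/top0z.png",cv2.resize(im[60:290,140:420],None,fx=2.6,fy=2.6,interpolation=cv2.INTER_CUBIC))
im=cv2.imread("pics/scene0.png")
cv2.imwrite("pics/scene0z.png",cv2.resize(im[160:340,170:400],None,fx=3.2,fy=3.2,interpolation=cv2.INTER_CUBIC))
E
```

```text
(no output)
```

View pics/top0z.png

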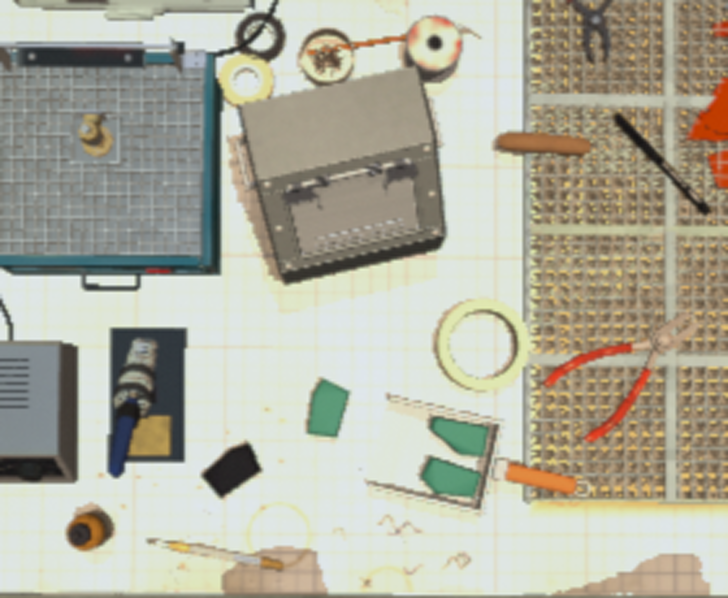

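View pics/scene0z.png

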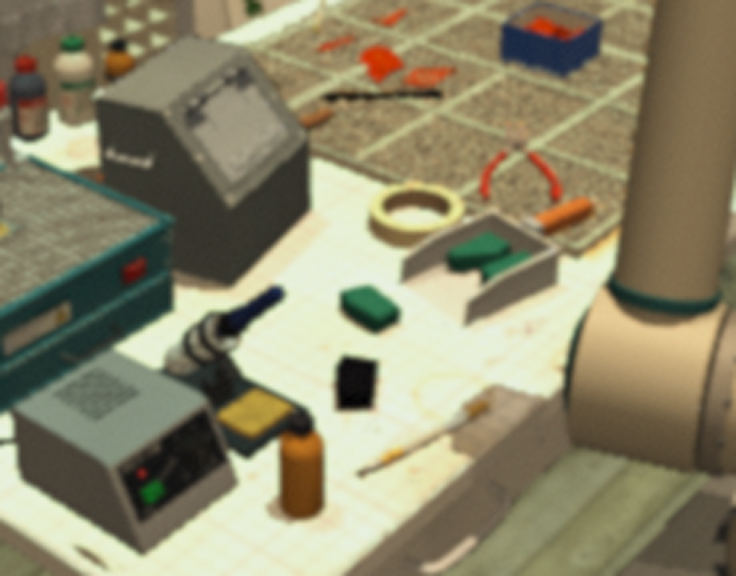

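```bash
python3 - <<'E'
from h import *
p=camera_params("top"); im=cv2.imread("pics/top0.png"); hsv=cv2.cvtColor(im,cv2.COLOR_BGR2HSV)
g=cv2.inRange(hsv,(60,90,40),(90,255,200)); g[:190]=0; g[265:]=0; g[:,:240]=0; g[:,340:]=0
n,l,s,c=cv2.connectedComponentsWithStats(g)
for i in range(1,n):
    if s[i,4]>20:
        uv=np.argwhere(l==i)[:,::-1]; z=.022 if c[i][0]<280 else .025
        X=onz(p,uv+0.0,z)[:,:2]; rc=cv2.minAreaRect(X.astype(np.float32)*1000)
        print("green",s[i],c[i].round(1),X.mean(0).round(4),rc)
o=cv2.inRange(hsv,(5,150,150),(18,255,255)); o[:225]=0;o[260:]=0;o[:,:325]=0;o[:,380:]=0
uv=np.argwhere(o>0)[:,::-1]; X=onz(p,uv,.047)[:,:2]; rc=cv2.minAreaRect(X.astype(np.float32)*1000)
m=X.mean(0);w,v=np.linalg.eigh(np.cov((X-m).T));print("grip",len(uv),m,rc,np.degrees(np.arctan2(v[1,1],v[0,1])), )
Z=lambda u,v,z:onz(p,[140+u/2.6-.3,60+v/2.6-.3],z)[0].round(4)
print("lipL/R rim",Z(388,397,.03),Z(368,483,.03),"rear",Z(497,425,.042),Z(478,507,.042))
print("bin front top edge",Z(287,283,.0),Z(443,243,.092),Z(284,272,.092),"top plate rear",Z(240,105,.182),Z(418,68,.182),"top front",Z(259,180,.182),Z(435,143,.182))
print("tape",Z(482,345,.024),"pliers",Z(545,383,.02),Z(590,438,.02),"solder tip",Z(115,472,.16),Z(115,472,.1), "stand",Z(185,460,0),"black",Z(232,470,.022),"oil",Z(90,530,.095),"grid edge",Z(526,500,.013))
E
```

```text
green [259 207  14  20 206] [265.3 216.9] [ 0.5215 -0.0327] ((521.437744140625, -32.47895431518555), (31.511699676513672, 55.43690490722656), 76.21406555175781)
green [306 221  21  14 183] [317.1 227.2] [ 0.493  -0.1788] ((492.0406799316406, -174.6416778564453), (58.186912536621094, 29.866668701171875), 78.89485168457031)
green [303 237  21  13 199] [312.7 243.6] [ 0.4469 -0.1665] ((446.15234375, -166.74842834472656), (57.48290252685547, 30.676498413085938), 76.14319610595703)
grip 195 [ 0.45384576 -0.26969691] ((459.0740966796875, -287.07427978515625), (51.463951110839844, 119.48649597167969), 22.74268913269043) 113.14294713504962
lipL/R rim [ 0.5344 -0.099   0.03  ] [ 0.4417 -0.0778  0.03  ] rear [ 0.5047 -0.2154  0.042 ] [ 0.4172 -0.195   0.042 ]
bin front top edge [0.6612 0.0126 0.    ] [ 0.6915 -0.1529  0.092 ] [0.6606 0.0097 0.092 ] top plate rear [0.8049 0.0456 0.182 ] [ 0.8417 -0.1212  0.182 ] top front [0.7343 0.0274 0.182 ] [ 0.7706 -0.1373  0.182 ]
tape [ 0.5915 -0.2016  0.024 ] pliers [ 0.5505 -0.2712  0.02  ] [ 0.4905 -0.3204  0.02  ] solder tip [0.4605 0.1631 0.16  ] [0.457  0.1771 0.1   ] stand [0.4646 0.1237 0.    ] black [0.4549 0.0693 0.022 ] oil [0.3985 0.2026 0.095 ] grid edge [ 0.4223 -0.2513  0.013 ]
```

```bash
cat >> h.py <<'E'
def downrot(yaw,tilt=0.):
    # tool x at yaw (deg), z down; tilt (deg) = nose-down pitch of a scoop whose +x is tool x
    Rz=R.from_euler('z',yaw,degrees=True)
    return Rz*R.from_euler('y',tilt,degrees=True)*R.from_euler('x',180,degrees=True)
def state():
    s=r.observe(); return np.array(s['position']),R.from_quat(s['tcp_rot']),s
def plan(P,Rt,n,post=True,start=None):
    p,q=start if start else state()[:2]
    rv=(q.inv()*Rt).as_rotvec()
    rows=[]
    for k in range(n):
        q2=q*R.from_rotvec(rv/n)
        d=(np.array(P)-p)/(n-k)
        ax=q2 if post else q
        sh=ax.inv().apply(d)*1000
        sh=np.round(sh,1); rows.append(list(np.round(rv/n,3))+list(sh))
        p=p+ax.apply(sh/1000); q=q*R.from_rotvec(np.round(rv/n,3))
    print("max",np.abs(np.array(rows)).max(0))
    for w in rows: print([float(x) for x in w])
    print("end",p.round(4),"rot err",np.degrees((q.inv()*Rt).magnitude()).round(2))
E
python3 - <<'E'
from h import *
plan([.48,-.15,.26],downrot(75.5),10)
E
```

```text
max [ 0.     0.     0.091 45.2   21.     5.2  ]
[-0.0, -0.0, -0.091, 40.0, -21.0, -5.2]
[-0.0, -0.0, -0.091, 41.8, -17.2, -5.2]
[-0.0, -0.0, -0.091, 43.2, -13.4, -5.2]
[-0.0, -0.0, -0.091, 44.2, -9.4, -5.2]
[-0.0, -0.0, -0.091, 44.9, -5.3, -5.2]
[-0.0, -0.0, -0.091, 45.2, -1.2, -5.1]
[-0.0, -0.0, -0.091, 45.1, 2.9, -5.2]
[-0.0, -0.0, -0.091, 44.7, 6.9, -5.1]
[-0.0, -0.0, -0.091, 43.8, 11.0, -5.2]
[-0.0, -0.0, -0.091, 42.7, 14.9, -5.1]
end [ 0.48 -0.15  0.26] rot err 0.25
```

Emit:
apply_moves([
  [0, 0, -0.091, 40, -21, -5, 1],
  [0, 0, -0.091, 42, -17, -5, 1],
  [0, 0, -0.091, 43, -13, -5, 1],
  [0, 0, -0.091, 44, -9, -5, 1],
  [0, 0, -0.091, 45, -5, -5, 1],
], force=20)

```text
clock: 0.65
position: [0.3731, -0.3503, 0.2336]
tcp_rot: [0.907, 0.421, 0.0, -0.0]
ft_force: [0.3, -0.7, -0.1]
gripper_width: 0.995
```

Emit:
apply_moves([
  [0, 0, -0.091, 45, -1, -5, 0.8],
  [0, 0, -0.091, 45, 3, -5, 0.6],
  [0, 0, -0.091, 45, 7, -5, 0.6],
  [0, 0, -0.091, 44, 11, -5, 0.6],
  [0, 0, -0.091, 43, 15, -5, 0.6],
])

```text
clock: 1.15
position: [0.5152, -0.1737, 0.2586]
tcp_rot: [0.788, 0.615, -0.0, -0.0]
ft_force: [0.2, -1.1, -0.1]
gripper_width: 0.618
```

```bash
python3 - <<'E'
from h import *
p,q,s=state(); print(p,q.as_quat(),s['clock'],s['gripper_width'],s['ft_force'])
P=camera_params("wrist"); im=capture("wrist"); np.savez("w1.npz",im=im,**P)
cv2.imwrite("pics/w1.png",im[:,:,::-1]); print(state()[0],np.degrees(state()[1].as_euler('zyx')))
E
```

```text
[ 0.51520627 -0.17369969  0.25860466] [ 7.88279017e-01  6.15317945e-01 -1.31382276e-04 -1.35588555e-05] 1.15 0.6176332897969288 [ 0.22020278 -1.10748132 -0.14277361]
[ 0.51993309 -0.16787937  0.25927978] [ -76.36465803    0.33248493 -179.67290802]
```

View pics/w1.png

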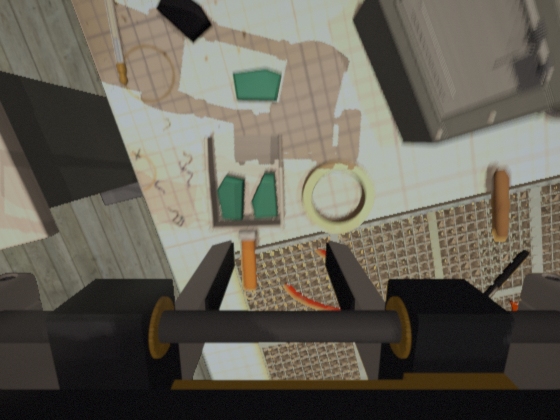

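The wrist view shows the scoop lip-up, spanning about (210,137) to (283,225), with c at (257,85) square ahead of it, the grip at (249,262) and the tape at (338,197). Shifts clearly use the axes from before the turn. Next I'll measure from this view.

```bash
sed -i 's/post=True/post=False/' h.py; python3 - <<'E'
from h import *
d=np.load("w1.npz"); P={k:d[k] for k in d.files if k!='im'}; im=d['im'][:,:,::-1].copy()
hsv=cv2.cvtColor(im,cv2.COLOR_BGR2HSV)
g=cv2.inRange(hsv,(60,90,30),(90,255,220)); n,l,s,c=cv2.connectedComponentsWithStats(g)
for i in range(1,n):
    if s[i,4]>200:
        z=.022 if c[i][1]<120 else .025
        m=(l==i).astype(np.uint8); ct=max(cv2.findContours(m,0,2)[0],key=cv2.contourArea)
        X=onz(P,ct[:,0],z)[:,:2].astype(np.float32)*1000
        M=cv2.moments(X.reshape(-1,1,2)); ap=cv2.approxPolyDP(X.reshape(-1,1,2),4,True)[:,0]
        print("green",s[i],"cen",M['m10']/M['m00'],M['m01']/M['m00'],cv2.minAreaRect(X)); print(ap.round(0).tolist())
o=cv2.inRange(hsv,(5,150,120),(18,255,255)); n,l,s,c=cv2.connectedComponentsWithStats(o)
for i in range(1,n):
    if s[i,4]>150:
        uv=np.argwhere(l==i)[:,::-1]; X=onz(P,uv,.047)[:,:2].astype(np.float32)*1000
        print("orange",s[i],c[i].round(0),cv2.minAreaRect(X),X.mean(0))
cv2.imwrite("pics/w1z.png",cv2.resize(im[50:300,180:400],None,fx=2.4,fy=2.4,interpolation=cv2.INTER_CUBIC))
print(state()[0])
E
```

```text
green [ 234   70   46   30 1156] cen 520.7082273827912 -32.35062024716687 ((520.618896484375, -31.902973175048828), (34.55168533325195, 57.502540588378906), 75.93338012695312)
[[551.0, -28.0], [535.0, -18.0], [496.0, -13.0], [492.0, -40.0], [539.0, -54.0]]
green [252 174  25  43 786] cen 494.10304524467125 -176.84121189611577 ((492.30780029296875, -172.88096618652344), (58.805912017822266, 32.84221649169922), 80.06040954589844)
[[511.0, -147.0], [501.0, -146.0], [475.0, -177.0], [475.0, -199.0], [503.0, -203.0]]
green [218 176  26  43 884] cen 448.2454741290921 -165.03545243584801 ((446.7448425292969, -164.36767578125), (58.93944549560547, 34.244083404541016), 71.83553314208984)
[[451.0, -135.0], [434.0, -149.0], [429.0, -188.0], [453.0, -197.0], [470.0, -147.0]]
orange [242 241  15  49 608] [249. 265.] ((449.4206237792969, -260.76531982421875), (72.2743911743164, 18.594324111938477), 77.29469299316406) [ 449.65195 -260.05542]
orange [285 284  55  26 297] [308. 299.] ((521.0988159179688, -333.8443908691406), (14.551308631896973, 88.3431167602539), 48.301082611083984) [ 517.8333  -331.69357]
[ 0.51993309 -0.16787937  0.25927978]
```

View pics/w1z.png

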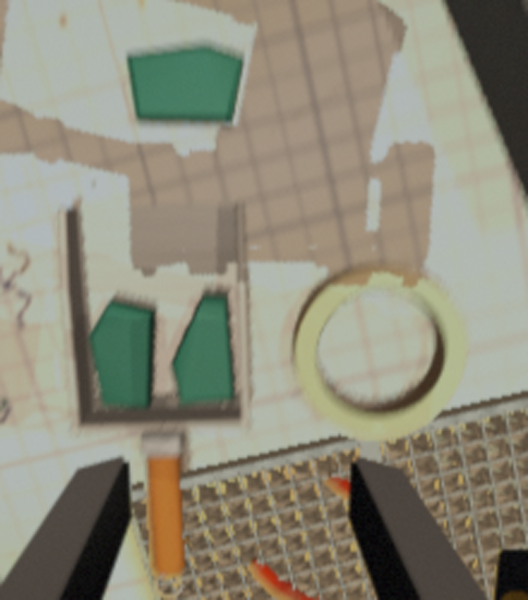

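```bash
python3 - <<'E'
from h import *
d=np.load("w1.npz"); P={k:d[k] for k in d.files if k!='im'}
Z=lambda u,v,z:onz(P,[180+u/2.4-.3,50+v/2.4-.3],z)[0]*1000
FL,FR=Z(71,208,.03),Z(242,205,.03); RL,RR=Z(83,425,.042),Z(243,422,.042)
F=(FL+FR)/2;B=(RL+RR)/2;print(FL,FR,RL,RR,"len",np.linalg.norm((F-B)[:2]),"yaw",np.degrees(np.arctan2(*(F-B)[1::-1])),F,B)
f=FR-FL;b=RR-RL;print(np.degrees(np.arctan2(f[1],f[0]))+90,np.degrees(np.arctan2(b[1],b[0]))+90,np.linalg.norm(f[:2]),np.linalg.norm(b[:2]))
g0,g1=Z(163,455,.047),Z(169,574,.047);print("grip",g0,g1)
e=g0-g1;print(np.degrees(np.arctan2(e[1],e[0])))
print("tape",Z(380,350,.024))
E
```

```text
[444.25938138 -78.9877742   30.        ] [ 535.20634348 -100.14751455   30.        ] [ 417.66230639 -195.94870673   42.        ] [ 506.71459354 -216.43388079   42.        ] len 119.83225882042981 yaw 76.71128376021116 [489.73286243 -89.56764438  30.        ] [ 462.18844996 -206.19129376   42.        ]
76.90255829045122 77.04531184169679 93.37603829748902 91.37807288069666
grip [ 458.08461698 -222.92331018   47.        ] [ 441.49294308 -295.74119642   47.        ]
77.1641984354986
tape [ 593.37599858 -198.6231238    24.        ]
```

```bash
python3 - <<'E'
from h import *
plan([.5308,.0115,.12],downrot(77),5)
print(state()[2]['joint_vel'])
E
```

```text
max [1.00e-03 1.00e-03 2.00e-03 3.53e+01 6.50e+00 2.81e+01]
[0.001, -0.001, -0.002, 35.2, -6.5, 28.1]
[0.001, -0.001, -0.002, 35.2, -6.4, 28.0]
[0.001, -0.001, -0.002, 35.3, -6.2, 28.0]
[0.001, -0.001, -0.002, 35.3, -6.2, 28.0]
[0.001, -0.001, -0.002, 35.3, -6.0, 28.0]
end [0.5308 0.0115 0.12  ] rot err 0.13
[-0.07447693 -0.01781766  0.03922631 -0.05927722 -0.01267313  0.01230496]
```

Emit:
apply_moves([
  [0, 0, 0, 36, -6, 24, 0.32],
  [0, 0, 0, 36, -6, 24, 0.32],
  [0, 0, 0, 36, -6, 28, 0.32],
  [0, 0, 0, 36, -6, 32, 0.32],
  [0, 0, 0, 26, -6, 30, 0.32],
])

```text
clock: 1.7
position: [0.5269, -0.0013, 0.1193]
tcp_rot: [0.789, 0.614, 0.0, -0.0]
ft_force: [0.5, -1.1, -0.1]
gripper_width: 0.322
```

Emit:
apply_moves([
  [0, 0, 0, 0, 0, 0, 0.32],
  [0, 0, 0, 0, 0, 20, 0.32],
  [0, 0, 0, 0, 0, 0, 0.32],
  [0, 0, 0, 0, 0, 0, 0.32],
  [0, 0, 0, 0, 0, 0, 0.32],
])

```text
clock: 2.2
position: [0.5283, -0.0042, 0.1019]
tcp_rot: [0.79, 0.613, 0.001, 0.001]
ft_force: [0.1, 0.2, -0.8]
gripper_width: 0.317
```

```bash
python3 - <<'E'
from h import *
plan([.5308,.0115,.033],downrot(77),3); s=state()[2]
print(s['position'],np.degrees(state()[1].as_euler('zyx')),s['joint_vel'].round(3),s['gripper_width'])
P=camera_params("wrist"); im=capture("wrist"); np.savez("w2.npz",im=im,**P)
cv2.imwrite("pics/w2.png",im[:,:,::-1])
E
```

```text
max [1.0e-03 0.0e+00 8.0e-03 5.3e+00 5.0e-01 2.3e+01]
[0.001, 0.0, -0.008, 5.3, -0.5, 23.0]
[0.001, 0.0, -0.008, 5.3, -0.5, 22.9]
[0.001, 0.0, -0.008, 5.3, -0.4, 23.0]
end [0.5308 0.0115 0.033 ] rot err 0.06
[ 0.5282784  -0.00421431  0.10187586] [-7.56713620e+01  1.32209273e-01  1.79964352e+02] [ 0.002 -0.002 -0.     0.    -0.005  0.002] 0.31730760884052317
```

View pics/w2.png

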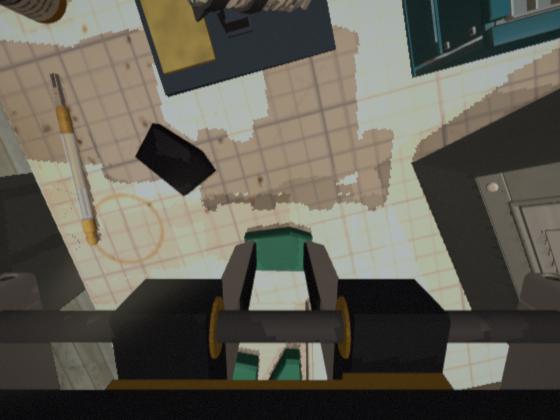

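c sits just behind the fingers, at (280,248), and the way ahead is clear as far as the iron's stand. I'll go down behind c.

Emit:
apply_moves([
  [0, 0, -0.008, 10, 0, 0, 0.32],
  [0, 0, -0.008, 8, 0, 20, 0.32],
  [0, 0, -0.008, 0, 0, 25, 0.32],
  [0, 0, 0, 0, 0, 22, 0.32],
  [0, 0, 0, 0, 0, 0, 0.32],
])

```text
clock: 2.75
position: [0.5297, 0.0149, 0.0315]
tcp_rot: [0.782, 0.623, -0.002, -0.002]
ft_force: [0.4, -0.1, 0.0]
gripper_width: 0.325
```

Emit:
apply_moves([
  [0, 0, 0, 0, 0, 0, 0.32],
  [0, 0, 0, 0, 0, 0, 0.32],
  [0, 0, 0, 0, 0, 0, 0.32],
  [0, 0, 0, -4, 0, 0, 0.32],
  [0, 0, 0, -6, 0, 0, 0.32],
])

```text
clock: 3.25
position: [0.5297, 0.0042, 0.0341]
tcp_rot: [0.782, 0.623, 0.0, 0.0]
ft_force: [-0.4, -0.6, 0.8]
gripper_width: 0.32
```

```bash
python3 - <<'E'
from h import *
s=state()[2]
print(s['position'],np.degrees(state()[1].as_euler('zyx')),s['joint_vel'].round(3),s['ft_force'])
c0=np.array([.5207,-.0323]);u=np.array([.225,.974]);n=np.array([-.974,.225])
for a,b in [(27,0),(-18,14),(-60,17.5)]:
    t=c0+(a*u+b*n)/1000; plan([*t,.033],downrot(77),5)
E
```

```text
[0.52971912 0.00421003 0.03414708] [-7.71371072e+01  6.66361446e-02  1.79984665e+02] [-0.122 -0.014  0.035 -0.006 -0.013 -0.116] [-0.44406998 -0.62943583  0.82771185]
max [0.  0.  0.  2.2 0.2 0.3]
[0.0, 0.0, 0.0, -2.1, -0.1, 0.2]
[0.0, 0.0, 0.0, -2.1, -0.1, 0.2]
[0.0, 0.0, 0.0, -2.1, -0.1, 0.2]
[0.0, 0.0, 0.0, -2.2, -0.1, 0.3]
[0.0, 0.0, 0.0, -2.1, -0.2, 0.2]
end [ 0.5268 -0.006   0.033 ] rot err 0.15
max [ 0.   0.   0.  11.2  3.   0.3]
[0.0, 0.0, 0.0, -11.1, -2.9, 0.2]
[0.0, 0.0, 0.0, -11.1, -3.0, 0.2]
[0.0, 0.0, 0.0, -11.1, -2.9, 0.2]
[0.0, 0.0, 0.0, -11.1, -3.0, 0.3]
[0.0, 0.0, 0.0, -11.2, -2.9, 0.2]
end [ 0.503  -0.0467  0.033 ] rot err 0.15
max [ 0.   0.   0.  19.5  3.7  0.3]
[0.0, 0.0, 0.0, -19.5, -3.7, 0.2]
[0.0, 0.0, 0.0, -19.5, -3.7, 0.2]
[0.0, 0.0, 0.0, -19.5, -3.6, 0.2]
[0.0, 0.0, 0.0, -19.5, -3.7, 0.3]
[0.0, 0.0, 0.0, -19.5, -3.6, 0.2]
end [ 0.4902 -0.0868  0.033 ] rot err 0.15
```

Emit:
apply_moves([
  [0, 0, 0, -5, 0, 0, 0.32],
  [0, 0, 0, -5, 0, 0, 0.32],
  [0, 0, 0, -7, -2, 0, 0.32],
  [0, 0, 0, -8, -3, 0, 0.32],
  [0, 0, 0, -8, -3, 0, 0.32],
])

```text
clock: 3.75
position: [0.5136, -0.0266, 0.0335]
tcp_rot: [0.782, 0.623, -0.0, -0.0]
ft_force: [-0.9, -0.1, 0.4]
gripper_width: 0.318
```

Emit:
apply_moves([
  [0, 0, 0, -8, -3, 0, 0.32],
  [0, 0, 0, -8, -3, 0, 0.32],
  [0, 0, 0, -4, -1, 0, 0.32],
  [0, 0, 0, 0, 0, 0, 0.32],
  [0, 0, 0, 0, 0, 0, 0.32],
])

```text
clock: 4.25
position: [0.5032, -0.0439, 0.0336]
tcp_rot: [0.782, 0.623, 0.0, 0.0]
ft_force: [-0.1, -0.6, -0.4]
gripper_width: 0.322
```

```bash
python3 - <<'E'
from h import *
s=state()[2]
print(s['position'],np.degrees(state()[1].as_euler('zyx')),s['joint_vel'].round(3),s['ft_force'])
im=capture("top")[:,:,::-1]; cv2.imwrite("pics/t3.png",cv2.resize(im[160:290,180:400],None,fx=3.2,fy=3.2,interpolation=cv2.INTER_CUBIC))
im=capture("wrist")[:,:,::-1]; cv2.imwrite("pics/w3.png",im)
E
```

```text
[ 0.5031533  -0.04392086  0.03363451] [-7.70903394e+01  2.31992502e-02 -1.79998945e+02] [ 0.009  0.003 -0.003  0.     0.     0.001] [-0.08886583 -0.6138926  -0.42186143]
```

View pics/t3.png

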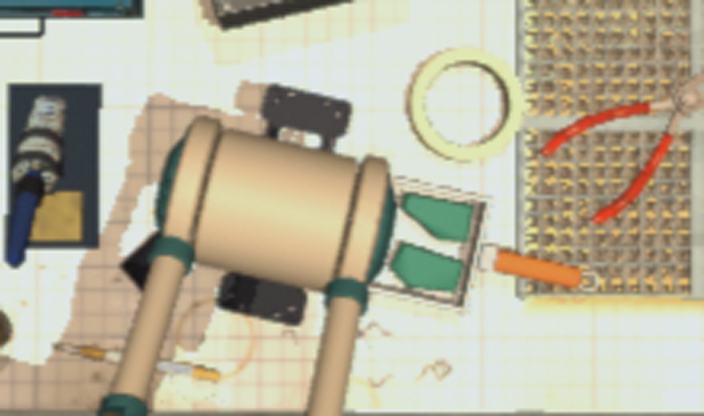

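View pics/w3.png

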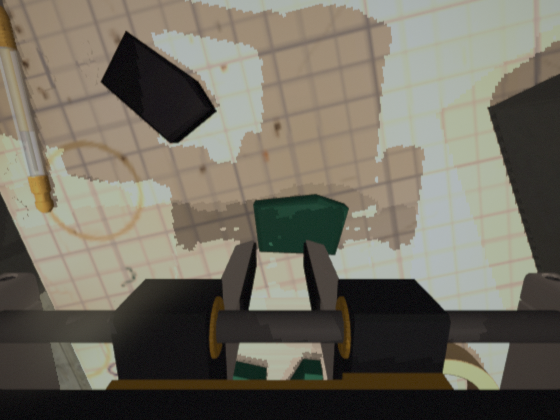

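```bash
python3 - <<'E'
from h import *
P=camera_params("wrist"); p,q,s=state(); im=cv2.imread("pics/w3.png"); hsv=cv2.cvtColor(im,cv2.COLOR_BGR2HSV)
g=cv2.inRange(hsv,(60,90,20),(90,255,220)); n,l,st,c=cv2.connectedComponentsWithStats(g)
for i in range(1,n):
    if st[i,4]>500:
        ct=max(cv2.findContours((l==i).astype(np.uint8),0,2)[0],key=cv2.contourArea)
        X=onz(P,ct[:,0],.022)[:,:2].astype(np.float32)*1000
        print(st[i],cv2.minAreaRect(X)); print(cv2.approxPolyDP(X.reshape(-1,1,2),4,True)[:,0].round().tolist())
for o in [[0,0,.025],[0,.02,.025],[0,-.02,.025],[.008,.02,.025],[-.008,.02,.025]]: print(o,pix(P,p+q.apply(o)).round())
print(p)
E
```

```text
[ 254  195   94   59 4315] ((519.963134765625, -29.66002082824707), (38.88332748413086, 59.85714340209961), 74.73786163330078)
[[552.0, -26.0], [534.0, -13.0], [496.0, -9.0], [491.0, -42.0], [518.0, -49.0], [525.0, -42.0], [538.0, -55.0]]
[0, 0, 0.025] [[279. 242.]]
[0, 0.02, 0.025] [[308. 242.]]
[0, -0.02, 0.025] [[251. 242.]]
[0.008, 0.02, 0.025] [[308. 231.]]
[-0.008, 0.02, 0.025] [[307. 253.]]
[ 0.50322993 -0.04369466  0.03357984]
```

```bash
python3 - <<'E'
from h import *
print(r.tcp_to_tips)
im=cv2.imread("pics/w3.png")
cv2.imwrite("pics/w3z.png",cv2.resize(im[180:400,200:380],None,fx=2.7,fy=2.7,interpolation=cv2.INTER_CUBIC))
P=camera_params("scene");im=capture("scene")[:,:,::-1];p,q,_=state()
for o in [[0,0.02,.025],[0,-.02,.025]]: print(pix(P,p+q.apply(o)).round())
print(pix(P,[[.5207,-.0323,.022],[.5,-.07,.022]]))
cv2.imwrite("pics/s3.png",cv2.resize(im[190:330,200:400],None,fx=4,fy=4,interpolation=cv2.INTER_CUBIC))
E
```

```text
0.025
[[287. 253.]]
[[295. 259.]]
[[284.50191442 252.25843071]
 [297.17686566 249.47029308]]
```

View pics/w3z.png

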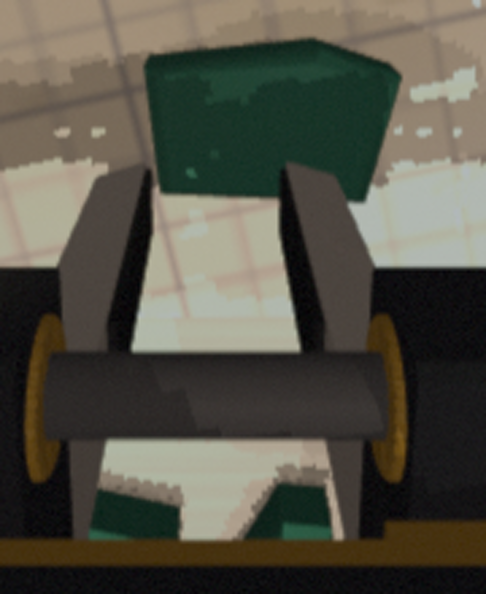

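View pics/s3.png

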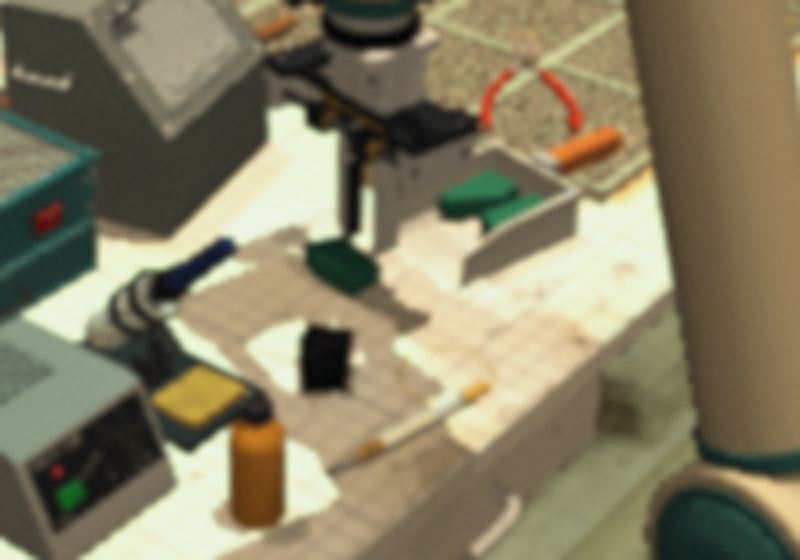

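```bash
python3 - <<'E'
from h import *
P=camera_params("wrist"); p,q,s=state()
for x in (0,.008,.01):
  for z in (.025,.018,.01,.0):
    print(x,z,pix(P,[p+q.apply([x,-.015,z]),p+q.apply([x,.015,z])]).round(1).tolist())
P=camera_params("scene")
for z in (.025,.01,0): print(z,pix(P,[p+q.apply([0,-.021,z]),p+q.apply([0,.021,z])]).round(1).tolist())
print(s['qpos'],s['clock'])
E
```

```text
0 0.025 [[258.2, 242.3], [300.5, 242.3]]
0 0.018 [[257.5, 245.7], [301.2, 245.7]]
0 0.01 [[256.7, 249.9], [302.1, 249.9]]
0 0.0 [[255.5, 255.6], [303.2, 255.6]]
0.008 0.025 [[258.0, 231.5], [300.7, 231.5]]
0.008 0.018 [[257.3, 234.6], [301.4, 234.6]]
0.008 0.01 [[256.4, 238.4], [302.3, 238.4]]
0.008 0.0 [[255.2, 243.5], [303.5, 243.5]]
0.01 0.025 [[258.0, 228.8], [300.7, 228.8]]
0.01 0.018 [[257.3, 231.8], [301.5, 231.8]]
0.01 0.01 [[256.4, 235.5], [302.3, 235.4]]
0.01 0.0 [[255.2, 240.5], [303.6, 240.5]]
0.025 [[295.4, 259.3], [286.9, 253.4]]
0.01 [[295.5, 255.2], [287.0, 249.3]]
0 [[295.6, 252.5], [287.0, 246.6]]
[-2.24421172e-01  3.38165760e-01  1.90667634e+00  6.17383054e-05
  8.96496203e-01  2.57042811e-04] 4.4
```

The scene view shows c has not moved: it is still at (285,252), and the fingers are now on its scoop side, so they passed over the top. In both views the tips look about 15–20 mm shorter than nominal. I'll go back behind c and feel for the bench gently.

Emit:
apply_moves([
  [0, 0, 0, 0, 0, -8, 0.32],
  [0, 0, 0, 15, 4, -6, 0.32],
  [0, 0, 0, 20, 5, 0, 0.32],
  [0, 0, 0, 20, 5, 0, 0.32],
  [0, 0, 0, 5, 1, 0, 0.32],
])

```text
clock: 4.9
position: [0.5328, 0.0135, 0.0484]
tcp_rot: [0.781, 0.624, 0.001, 0.001]
ft_force: [-0.6, -0.3, 0.4]
gripper_width: 0.319
```

Emit:
apply_moves([
  [0, 0, 0, 0, 0, 10, 0.32],
  [0, 0, 0, 0, 0, 4, 0.32],
  [0, 0, 0, 0, 0, 3, 0.32],
  [0, 0, 0, 0, 0, 0, 0.32],
  [0, 0, 0, 0, 0, 0, 0.32],
])

```text
clock: 5.4
position: [0.5308, 0.0108, 0.0304]
tcp_rot: [0.782, 0.623, -0.0, -0.0]
ft_force: [0.3, 0.3, 0.1]
gripper_width: 0.318
```

```bash
python3 - <<'E'
from h import *
p,q,s=state();print(p,s['ft_force'],s['clock'])
P=camera_params("scene");im=capture("scene")[:,:,::-1]
for z in (.025,.01,0): print(z,pix(P,[p+q.apply([0,-.021,z]),p+q.apply([0,.021,z])]).round(1).tolist())
cv2.imwrite("pics/s4.png",cv2.resize(im[210:290,240:340],None,fx=7,fy=7,interpolation=cv2.INTER_CUBIC))
E
```

```text
[0.53075256 0.01077503 0.03039778] [0.311301   0.28354618 0.10397531] 5.4
0.025 [[277.3, 264.7], [269.1, 258.6]]
0.01 [[277.3, 260.6], [269.0, 254.5]]
0 [[277.3, 257.8], [269.0, 251.8]]
```

View pics/s4.png

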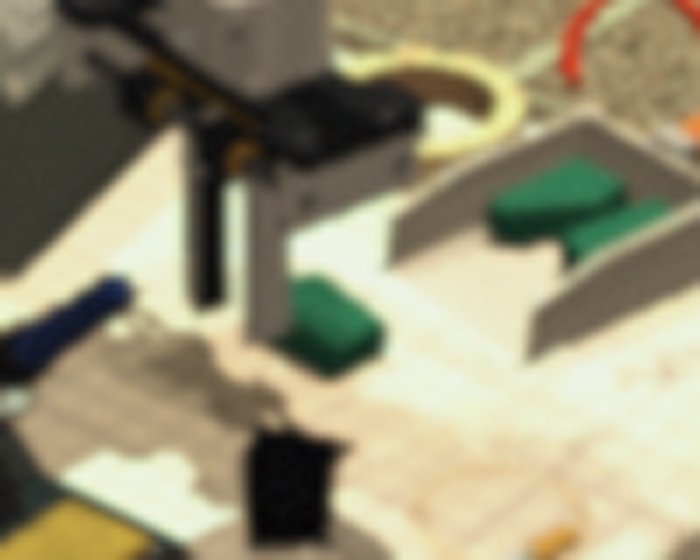

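In the scene view the tips, at (270,253.6) and (277.4,259), are still about 23 mm above the bench. I'll lower another 15 mm in small steps.

Emit:
apply_moves([
  [0, 0, 0, 0, 0, 5, 0.32],
  [0, 0, 0, 0, 0, 4, 0.32],
  [0, 0, 0, 0, 0, 0, 0.32],
  [0, 0, 0, 0, 0, 3, 0.32],
  [0, 0, 0, 0, 0, 0, 0.32],
])

```text
clock: 5.95
position: [0.5307, 0.0113, 0.0182]
tcp_rot: [0.782, 0.623, -0.0, -0.0]
ft_force: [-1.0, 0.0, -0.8]
gripper_width: 0.321
```

Emit:
apply_moves([
  [0, 0, 0, 0, 0, 0, 0.32],
  [0, 0, 0, 0, 0, 3, 0.32],
  [0, 0, 0, 0, 0, 0, 0.32],
  [0, 0, 0, 0, 0, 0, 0.32],
  [0, 0, 0, 0, 0, 0, 0.32],
])

```text
clock: 6.45
position: [0.531, 0.0113, 0.0156]
tcp_rot: [0.782, 0.623, 0.0, 0.0]
ft_force: [-0.8, -1.1, -0.4]
gripper_width: 0.317
```

```bash
python3 - <<'E'
from h import *
p,q,s=state();print(p,s['ft_force'],s['clock'])
P=camera_params("scene");im=capture("scene")[:,:,::-1]
for z in (.025,.01,0): print(z,pix(P,[p+q.apply([0,-.021,z]),p+q.apply([0,.021,z])]).round(1).tolist())
cv2.imwrite("pics/s5.png",cv2.resize(im[210:290,240:340],None,fx=7,fy=7,interpolation=cv2.INTER_CUBIC))
E
```

```text
[0.53103351 0.0112655  0.01558678] [-0.77856062 -1.11258047 -0.3674792 ] 6.45
0.025 [[277.1, 268.7], [268.9, 262.6]]
0.01 [[277.1, 264.7], [268.9, 258.5]]
0 [[277.1, 261.9], [268.9, 255.8]]
```

View pics/s5.png

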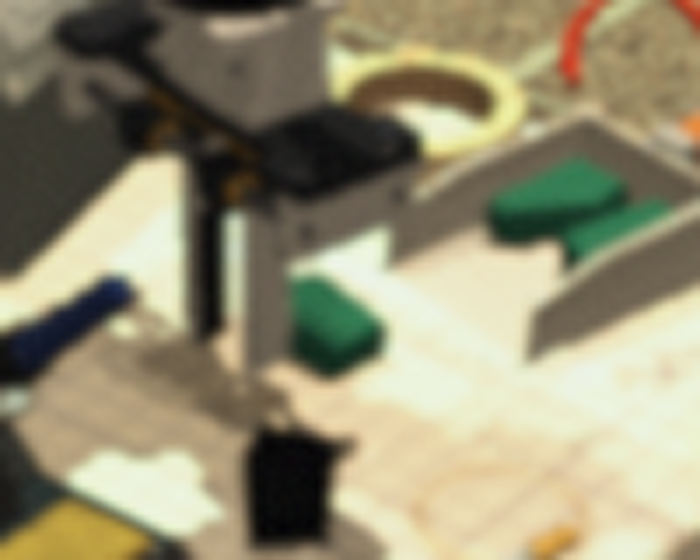

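Emit:
apply_moves([
  [0, 0, 0, -6, 0, 2, 0.32],
  [0, 0, 0, -6, 0, 0, 0.32],
  [0, 0, 0, -6, 0, 0, 0.32],
  [0, 0, 0, -5, 0, 0, 0.32],
  [0, 0, 0, -7, -2, 0, 0.32],
])

```text
clock: 7.0
position: [0.5225, -0.0181, 0.0136]
tcp_rot: [0.782, 0.623, 0.0, 0.0]
ft_force: [0.3, 0.9, 0.1]
gripper_width: 0.318
```

Emit:
apply_moves([
  [0, 0, 0, -7, -2, 0, 0.32],
  [0, 0, 0, -7, -3, 0, 0.32],
  [0, 0, 0, -6, -2, 0, 0.32],
  [0, 0, 0, 0, 0, 0, 0.32],
  [0, 0, 0, 0, 0, 0, 0.32],
])

```text
clock: 7.5
position: [0.511, -0.0356, 0.0136]
tcp_rot: [0.782, 0.623, 0.0, 0.0]
ft_force: [-0.5, 0.3, -0.2]
gripper_width: 0.321
```

```bash
python3 - <<'E'
from h import *
p,q,s=state();print(p,s['ft_force'],s['clock'])
P=camera_params("scene");im=capture("scene")[:,:,::-1]
cv2.imwrite("pics/s6.png",cv2.resize(im[210:290,240:340],None,fx=7,fy=7,interpolation=cv2.INTER_CUBIC))
im=capture("wrist")[:,:,::-1]; cv2.imwrite("pics/w6.png",im)
E
```

```text
[ 0.51099218 -0.03564337  0.01362518] [-0.45134949  0.32226867 -0.20864463] 7.5
```

View pics/s6.png

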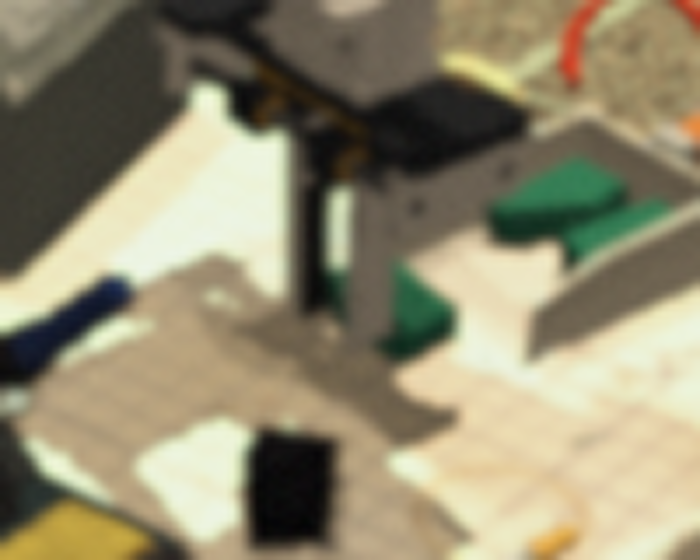

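View pics/w6.png

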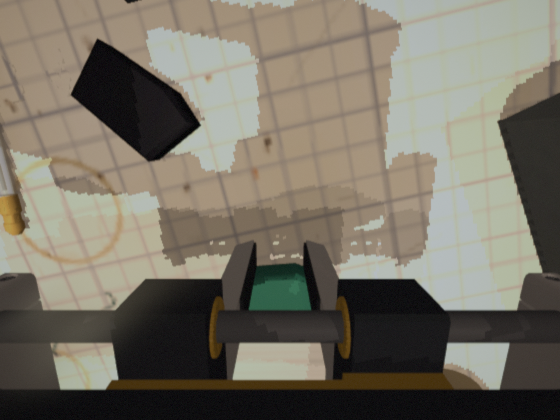

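c is moving with the fingers; its apex is at (287,263) between them. I'll carry on over the lip.

Emit:
apply_moves([
  [0, 0, 0, -6, -3, 0, 0.32],
  [0, 0, 0, -6, -3, 0, 0.32],
  [0, 0, 0, -7, -2, 0, 0.32],
  [0, 0, 0, -8, -1, 0, 0.32],
  [0, 0, 0, -8, 0, 0, 0.32],
])

```text
clock: 8.1
position: [0.494, -0.0682, 0.0135]
tcp_rot: [0.782, 0.623, -0.0, -0.0]
ft_force: [0.3, -0.4, 0.5]
gripper_width: 0.323
```

```bash
python3 - <<'E'
from h import *
p,q,s=state();print(p,s['ft_force'],s['clock'])
d=(p[:2]-[.4755,-.150]);print(d@[.225,.974],d@[-.974,.225])
im=capture("scene")[:,:,::-1]
cv2.imwrite("pics/s7.png",cv2.resize(im[210:290,240:340],None,fx=7,fy=7,interpolation=cv2.INTER_CUBIC))
im=capture("wrist")[:,:,::-1]; cv2.imwrite("pics/w7.png",im)
E
```

```text
[ 0.49395181 -0.06823373  0.01352888] [ 0.26612168 -0.43319792  0.54891021] 8.1
0.0837920008263114 0.0004253508162204121
```

View pics/s7.png

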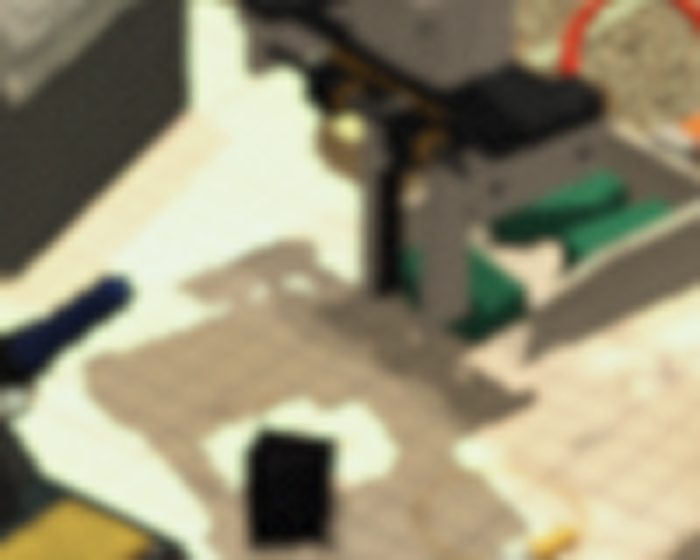

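View pics/w7.png

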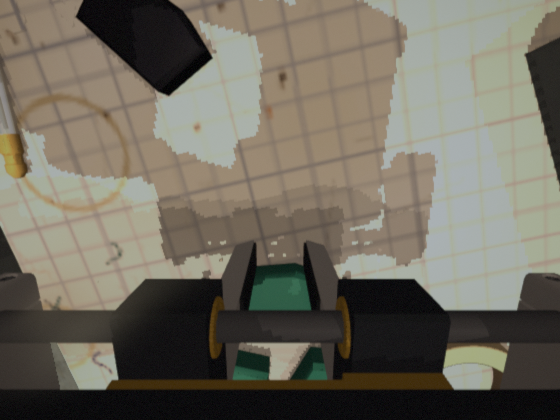

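Emit:
apply_moves([
  [0, 0, 0, -7, 0, 0, 0.32],
  [0, 0, 0, -7, 0, 0, 0.32],
  [0, 0, 0, -4, 0, 0, 0.32],
  [0, 0, 0, 0, 0, 0, 0.32],
  [0, 0, 0, 0, 0, 0, 0.32],
])

```text
clock: 8.7
position: [0.4904, -0.0852, 0.0135]
tcp_rot: [0.782, 0.623, -0.0, 0.0]
ft_force: [0.5, -0.5, -0.1]
gripper_width: 0.322
```

```bash
python3 - <<'E'
from h import *
p,q,s=state();print(p,s['ft_force'],s['clock'])
d=(p[:2]-[.4755,-.150]);print(d@[.225,.974],d@[-.974,.225])
im=capture("scene")[:,:,::-1]
cv2.imwrite("pics/s8.png",cv2.resize(im[200:290,240:360],None,fx=6,fy=6,interpolation=cv2.INTER_CUBIC))
im=capture("top")[:,:,::-1]; cv2.imwrite("pics/t8.png",cv2.resize(im[170:280,220:400],None,fx=4,fy=4,interpolation=cv2.INTER_CUBIC))
E
```

```text
[ 0.4904423  -0.08524088  0.01354948] [ 0.47184892 -0.49237249 -0.08164591] 8.7
0.06643740139985041 1.7005081749078485e-05
```

View pics/s8.png

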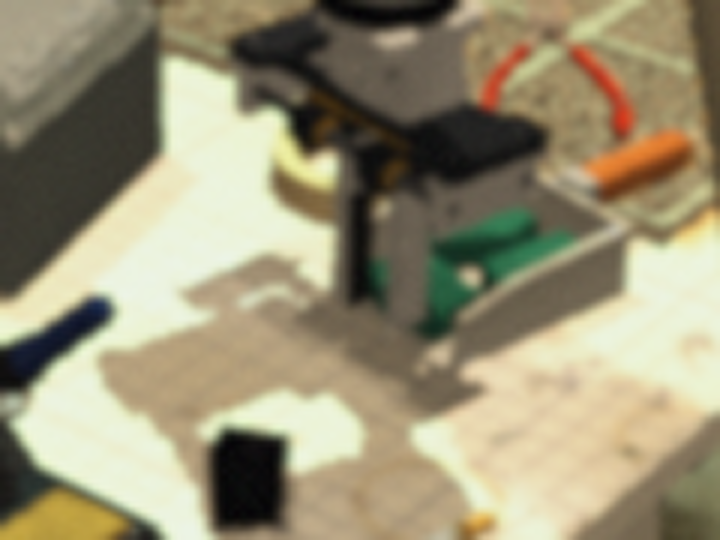

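View pics/t8.png

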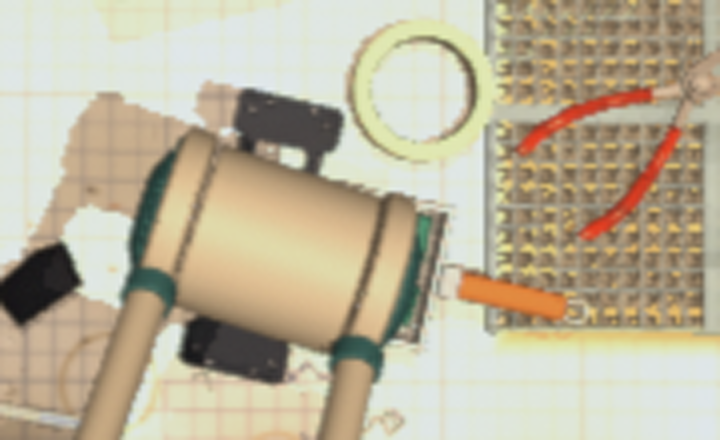

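c lies in the scoop against a and b, and the scoop has not shifted. I'll retract upward and look again.

Emit:
apply_moves([
  [0, 0, 0, 6, 0, 0, 0.32],
  [0, 0, 0, 6, 0, -10, 0.32],
  [0, 0, 0, 0, 0, -40, 0.32],
  [0, 0, 0, 0, 0, -50, 0.5],
  [0, 0, 0, -10, 0, -50, 0.55],
])

```text
clock: 9.3
position: [0.4907, -0.0814, 0.1648]
tcp_rot: [0.781, 0.624, 0.0, -0.0]
ft_force: [1.2, -0.7, 0.5]
gripper_width: 0.456
```

Emit:
apply_moves([
  [0, 0, 0, -30, 0, -20, 0.55],
  [0, 0, 0, -40, 0, 0, 0.55],
  [0, 0, 0, -10, 0, 0, 0.55],
  [0, 0, 0, 0, 0, 0, 0.55],
  [0, 0, 0, 0, 0, 0, 0.55],
])

```text
clock: 9.8
position: [0.4729, -0.1597, 0.1823]
tcp_rot: [0.782, 0.623, 0.0, -0.001]
ft_force: [-0.1, 1.1, -0.4]
gripper_width: 0.551
```

```bash
python3 - <<'E'
from h import *
p,q,s=state();print(p,s['ft_force'],s['clock'])
P=camera_params("wrist"); im=capture("wrist"); np.savez("w9.npz",im=im,**P)
cv2.imwrite("pics/w9.png",im[:,:,::-1])
E
```

```text
[ 0.47286335 -0.15974059  0.18232744] [-0.05247013  1.07884142 -0.35411729] 9.8
```

View pics/w9.png

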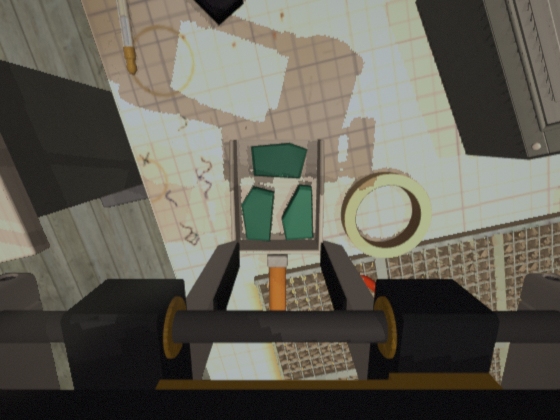

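All three offcuts are in the tray: c at (278,160), a at (258,213), b at (298,213). Rear wall at row 245, grip at (277,287). I'll remeasure the scoop.

```bash
python3 - <<'E'
from h import *
d=np.load("w9.npz"); P={k:d[k] for k in d.files if k!='im'}; im=d['im'][:,:,::-1].copy()
hsv=cv2.cvtColor(im,cv2.COLOR_BGR2HSV)
def Z(u,v,z): return onz(P,[u,v],z)[0][:2]*1000
RL,RR=Z(234,246.5,.042),Z(321,246.5,.042);print("rear",RL,RR,np.linalg.norm(RL-RR))
FL,FR=Z(234,140,.03),Z(321,140,.03);print("front",FL,FR)
o=cv2.inRange(hsv,(5,150,100),(18,255,255)); n,l,s,c=cv2.connectedComponentsWithStats(o)
for i in range(1,n):
    if s[i,4]>200:
        uv=np.argwhere(l==i)[:,::-1]; X=onz(P,uv,.047)[:,:2].astype(np.float32)*1000
        print("orange",s[i],cv2.minAreaRect(X))
B=(RL+RR)/2; F=(FL+FR)/2; yaw=np.arctan2(*(F-B)[::-1]); print("yaw",np.degrees(yaw), np.linalg.norm(F-B))
y2=np.arctan2(*(RR-RL)[::-1])+np.pi/2; print("yaw rear",np.degrees(y2))
u=np.array([np.cos(np.radians(77)),np.sin(np.radians(77))]);nn=np.array([-u[1],u[0]])
O=B+60*u;print("origin",O)
g=cv2.inRange(hsv,(60,90,20),(90,255,220)); n,l,s,c=cv2.connectedComponentsWithStats(g)
for i in range(1,n):
    if s[i,4]>300:
        ct=max(cv2.findContours((l==i).astype(np.uint8),0,2)[0],key=cv2.contourArea)
        X=onz(P,ct[:,0],.025)[:,:2].astype(np.float32); M=cv2.moments((X*1000).reshape(-1,1,2))
        cc=np.array([M['m10'],M['m01']])/M['m00']; e=X*1000-O
        print("green",s[i],cc,"scoop frame",(cc-O)@u,(cc-O)@nn,"x range",(e@u).min(),(e@u).max(),"y",(e@nn).min(),(e@nn).max())
E
```

```text
rear [ 412.92003958 -192.71624045] [ 508.10229159 -214.53146104] 97.65021733657647
front [441.32366972 -80.3051756 ] [ 531.73765132 -101.04686605]
orange [269 268  17  43 697] ((448.5563049316406, -252.50387573242188), (53.08429718017578, 18.57136344909668), 77.33890533447266)
yaw 77.027245678619 115.9061102769682
yaw rear 77.09109223020853
origin [ 474.00822884 -145.16164685]
green [ 252  144   55   33 1538] [ 482.28884453 -111.84372499] scoop frame 34.32671891222646 -0.5734823918771657 x range 17.00488598326795 51.71295729105817 y -31.008579686957948 27.98427272826349
green [ 283  185   30   54 1248] [ 491.38035138 -178.11883186] scoop frame -28.204617204935147 -24.3406296695468 x range -55.65903378520638 6.951951533348204 y -40.32361690851414 -6.2248542187171285
green [ 242  187   31   54 1314] [ 445.78918107 -166.20893766] scoop frame -26.85575465751512 22.761185147460864 x range -58.168461635680735 4.615527671566171 y 6.31190847673477 40.669600668450045
```

```bash
python3 - <<'E'
from h import *
plan([.452,-.238,.09],downrot(77.1),4)
E
```

```text
max [ 0.   0.   0.  20.4  0.7 23.1]
[-0.0, -0.0, 0.0, -20.3, -0.7, 23.0]
[-0.0, -0.0, 0.0, -20.3, -0.7, 23.0]
[-0.0, -0.0, 0.0, -20.3, -0.7, 23.1]
[-0.0, -0.0, 0.0, -20.4, -0.7, 23.0]
end [ 0.452 -0.238  0.09 ] rot err 0.1
```

Emit:
apply_moves([
  [0, 0, 0, -30, -1, 5, 0.55],
  [0, 0, 0, -30, -1, 15, 0.55],
  [0, 0, 0, -21, -1, 30, 0.55],
  [0, 0, 0, 0, 0, 30, 0.55],
  [0, 0, 0, 0, 0, 10, 0.55],
])

```text
clock: 10.35
position: [0.4503, -0.2371, 0.0896]
tcp_rot: [0.782, 0.623, -0.001, -0.003]
ft_force: [-0.6, 0.6, 0.1]
gripper_width: 0.549
```

Emit:
apply_moves([
  [0, 0, 0, 0, 0, 5, 0.55],
  [0, 0, 0, 0, 0, 0, 0.55],
  [0, 0, 0, 0, 0, 0, 0.55],
  [0, 0, 0, 0, 0, 0, 0.55],
  [0, 0, 0, 0, 0, 0, 0.55],
])

```text
clock: 10.85
position: [0.4527, -0.2394, 0.0886]
tcp_rot: [0.782, 0.623, 0.0, 0.001]
ft_force: [0.5, 0.1, 0.5]
gripper_width: 0.55
```

```bash
python3 - <<'E'
from h import *
plan([.452,-.238,.028],downrot(77.1),4);p,q,s=state();print(p,s['ft_force'])
im=capture("wrist")[:,:,::-1]; cv2.imwrite("pics/w10.png",im)
E
```

```text
max [ 0.   0.   0.   0.3  0.3 15.2]
[0.0, 0.0, 0.0, 0.3, -0.3, 15.1]
[0.0, 0.0, 0.0, 0.3, -0.3, 15.1]
[0.0, 0.0, 0.0, 0.3, -0.3, 15.2]
[0.0, 0.0, 0.0, 0.3, -0.2, 15.1]
end [ 0.452 -0.238  0.028] rot err 0.12
[ 0.45273417 -0.23939235  0.08855229] [0.45136928 0.05739569 0.48242825]
```

View pics/w10.png

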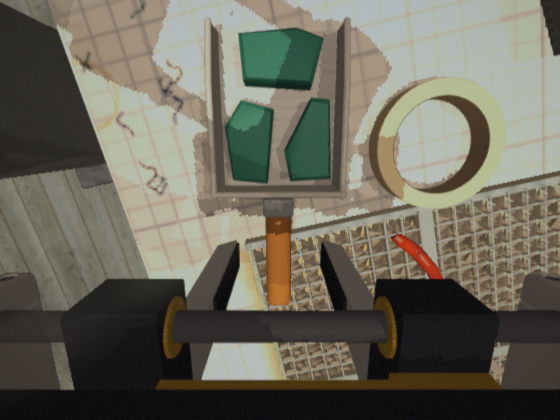

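The grip is centred between the jaws (column 279). I'll go down and close.

Emit:
apply_moves([
  [0, 0, 0, 1, -1, 20, 0.55],
  [0, 0, 0, 0, 0, 20, 0.55],
  [0, 0, 0, 0, 0, 15, 0.55],
  [0, 0, 0, 0, 0, 5, 0.55],
  [0, 0, 0, 0, 0, 0, 0.55],
])

```text
clock: 11.4
position: [0.4511, -0.2379, 0.0273]
tcp_rot: [0.782, 0.623, -0.0, -0.0]
ft_force: [0.2, 0.3, 0.3]
gripper_width: 0.551
```

Emit:
apply_moves([
  [0, 0, 0, 0, 0, 0, 0.55],
  [0, 0, 0, 0, 0, 0, 0.35],
  [0, 0, 0, 0, 0, 0, 0.25],
  [0, 0, 0, 0, 0, 0, 0.15],
  [0, 0, 0, 0, 0, 0, 0.1],
], force=55)

```text
clock: 11.9
position: [0.4515, -0.2381, 0.0279]
tcp_rot: [0.782, 0.623, 0.0, 0.0]
ft_force: [0.5, -0.1, 0.5]
gripper_width: 0.243
```

Emit:
apply_moves([
  [0, 0, 0, 0, 0, 0, 0.05],
  [0, 0, 0, 0, 0, 0, 0.05],
  [0, 0, 0, 0, 0, 0, 0.05],
  [0, 0, 0, 0, 0, 0, 0.05],
  [0, 0, 0, 0, 0, 0, 0.05],
])

```text
clock: 12.4
position: [0.4515, -0.2381, 0.0278]
tcp_rot: [0.782, 0.623, 0.0, 0.0]
ft_force: [0.0, -0.0, 3.6]
gripper_width: 0.204
```

```bash
python3 - <<'E'
from h import *
p,q,s=state();print(p,q.as_quat(),s['ft_force'],s['moment'],s['gripper_width']*94)
im=capture("scene")[:,:,::-1]
cv2.imwrite("pics/s11.png",cv2.resize(im[190:280,260:380],None,fx=6,fy=6,interpolation=cv2.INTER_CUBIC))
im=capture("wrist")[:,:,::-1]; cv2.imwrite("pics/w11.png",im)
E
```

```text
[ 0.45153719 -0.23813878  0.02781353] [7.82013660e-01 6.23261237e-01 6.29846856e-05 2.47246831e-04] [ 0.02168476 -0.02049834  3.57491159] [ 0.06636452 -0.03254088 -0.0449031 ] 19.200585781958566
```

View pics/s11.png

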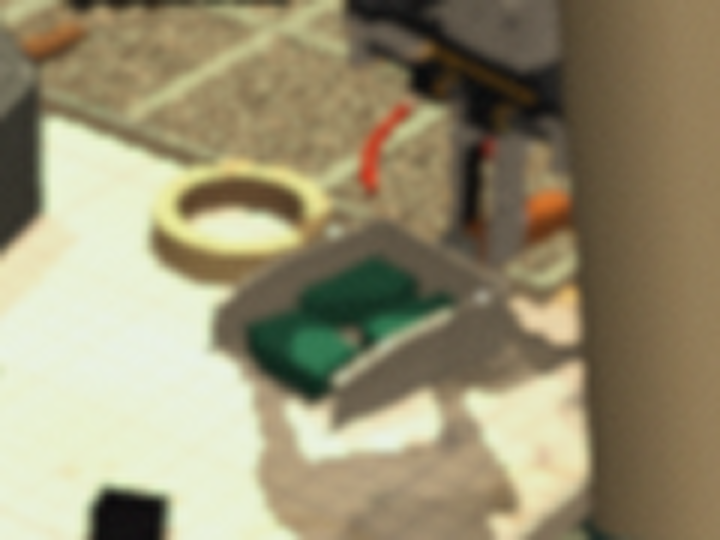

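View pics/w11.png

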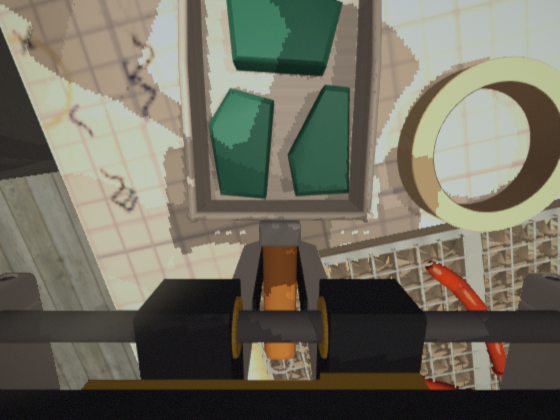

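The grip is held (19.2 mm between the jaws) with all the glass in place. Before lifting I'll refine the bin's pose from the saved top and wrist views.

```bash
python3 - <<'E'
from h import *
im=cv2.imread("pics/top0.png")
cv2.imwrite("pics/binT.png",cv2.resize(im[75:180,220:325],None,fx=6,fy=6,interpolation=cv2.INTER_CUBIC))
im=cv2.imread("pics/w9.png")
cv2.imwrite("pics/binW.png",cv2.resize(im[0:190,400:560],None,fx=3,fy=3,interpolation=cv2.INTER_CUBIC))
E
```

```text
(no output)
```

View pics/binT.png

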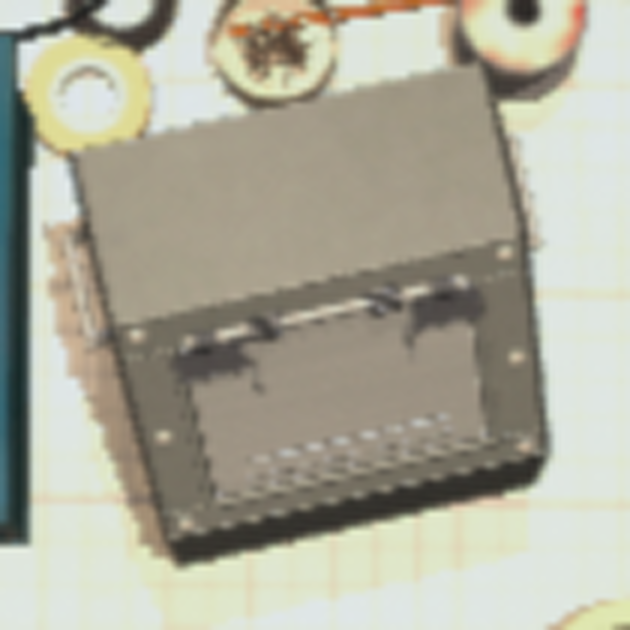

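View pics/binW.png

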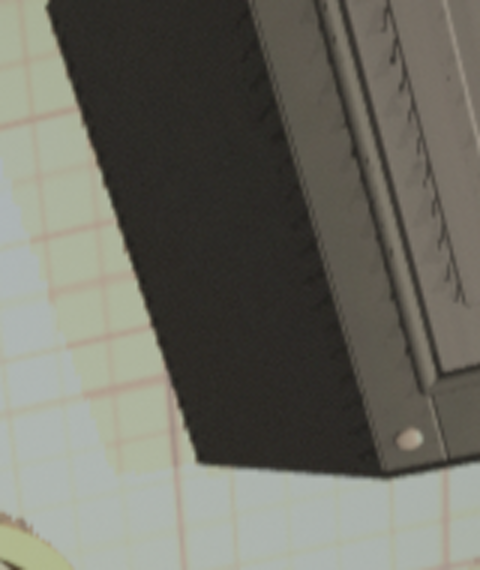

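```bash
python3 - <<'E'
from h import *
p=camera_params("top")
Z=lambda u,v,z:onz(p,[220+u/6-.4,75+v/6-.4],z)[0][:2]*1000
d=np.load("w9.npz"); P={k:d[k] for k in d.files if k!='im'}
W=lambda u,v,z:onz(P,[400+u/3-.3,v/3-.3],z)[0][:2]*1000
img=[Z(78,155,.182),Z(487,65,.182),Z(523,238,.182),Z(115,325,.182),Z(163,537,.092),Z(547,452,.092)]
mod=[(75,88),(75,-88),(0.4,-88),(0.4,88),(-75,88),(-75,-88)]
def fit(img,mod,tag):
    img=np.array(img);mod=np.array(mod,float);A=img-img.mean(0);B=mod-mod.mean(0)
    th=np.arctan2((B[:,0]*A[:,1]-B[:,1]*A[:,0]).sum(),(A*B).sum());Rm=np.array([[np.cos(th),-np.sin(th)],[np.sin(th),np.cos(th)]])
    t=img.mean(0)-Rm@mod.mean(0);print(tag,np.degrees(th),t,"res",(img-(mod@Rm.T+t)).round(1).tolist())
fit(img,mod,"top")
w=[W(385,475,.092),W(200,463,0)];print("wrist front-right corner at z92, z0",w)
e=[W(50,10,0),W(200,463,0)];print("bottom edge yaw",np.degrees(np.arctan2(*(e[0]-e[1])[::-1]))-90)
e=[W(255,10,.092),W(385,475,.092)];print("edge92 yaw",np.degrees(np.arctan2(*(e[0]-e[1])[::-1]))-90)
for th,t in [(11.5,(750,-55))]:
    th=np.radians(th);print("pred corner",t[0]-75*np.cos(th)+88*np.sin(th),t[1]-75*np.sin(th)-88*np.cos(th))
E
```

```text
top 12.647603106145462 [752.2645285  -54.19418492] res [[-2.2, -3.9], [-2.0, 1.7], [-0.2, 3.3], [1.3, -3.1], [1.3, 0.2], [1.8, 1.8]]
wrist front-right corner at z92, z0 [array([ 697.57012385, -154.79819738]), array([ 699.32499799, -155.92888652])]
bottom edge yaw 13.233482284280456
edge92 yaw 13.10057346481642
pred corner 694.050025382151 -156.18596908792279
```

Bin pose: origin (0.7515, −0.0535), yaw 13.0°. The top and wrist views agree to 2–3 mm. Lifting gently now.

Emit:
apply_moves([
  [0, 0, 0, 0, 0, -3, 0.05],
  [0, 0, 0, 0, 0, -7, 0.05],
  [0, 0, 0, 0, 0, -12, 0.05],
  [0, 0, 0, 0, 0, -12, 0.05],
  [0, 0, 0, 0, 0, -6, 0.05],
])

```text
clock: 13.0
position: [0.4521, -0.2386, 0.0692]
tcp_rot: [0.782, 0.623, 0.0, 0.001]
ft_force: [0.1, -0.8, -4.3]
gripper_width: 0.206
```

```bash
python3 - <<'E'
from h import *
p,q,s=state();print(p,q.as_quat(),s['ft_force'],s['moment'],s['gripper_width']*94)
im=capture("scene")[:,:,::-1]
cv2.imwrite("pics/s12.png",cv2.resize(im[170:270,260:390],None,fx=5.5,fy=5.5,interpolation=cv2.INTER_CUBIC))
im=capture("wrist")[:,:,::-1]; cv2.imwrite("pics/w12.png",im)
E
```

```text
[ 0.45211357 -0.23859418  0.06924905] [7.81991584e-01 6.23287647e-01 2.85761576e-04 1.26106002e-03] [ 0.07332701 -0.81451221 -4.26433515] [-0.40944822 -0.03285241 -0.00321663] 19.4059409904426
```

View pics/s12.png

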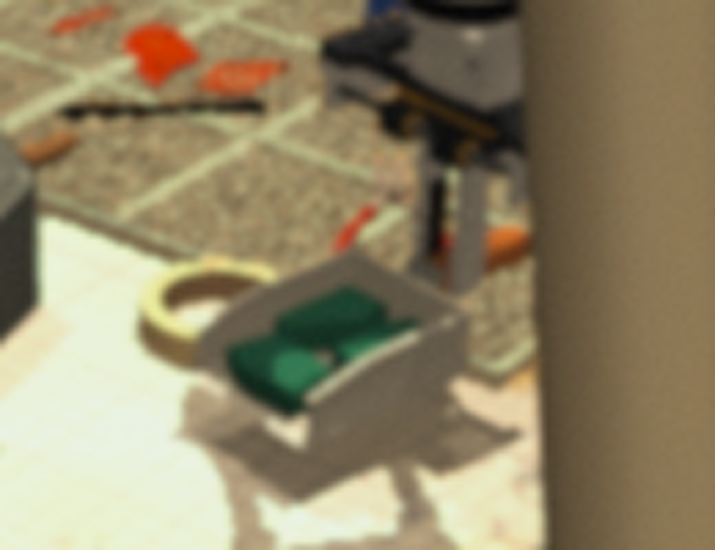

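View pics/w12.png

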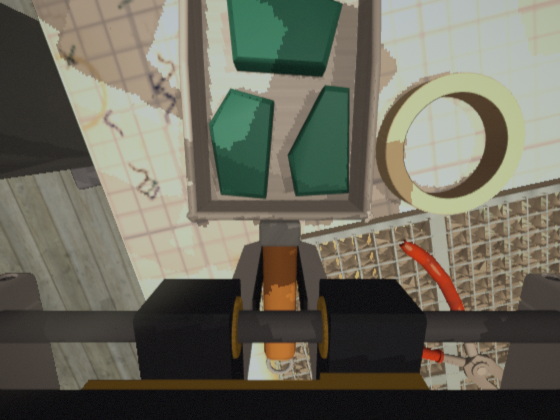

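The lift is clean: the scoop looks the same in the hand as before, and the load is 4.3 N. Raising further and planning the swing.

Emit:
apply_moves([
  [0, 0, 0, 0, 0, -8, 0.05],
  [0, 0, 0, 0, 0, -16, 0.05],
  [0, 0, 0, 0, 0, -22, 0.05],
  [0, 0, 0, 0, 0, -22, 0.05],
  [0, 0, 0, 0, 0, -14, 0.05],
])

```text
clock: 13.6
position: [0.4516, -0.2382, 0.1512]
tcp_rot: [0.782, 0.623, 0.0, 0.001]
ft_force: [0.2, -0.5, -6.0]
gripper_width: 0.204
```

```bash
cat >> h.py <<'E'
BIN=np.array([.7515,-.0535]);BY=13.0
def binpose(xb,zb,tilt,tcp=(-.0935,0,.028),yb=0.):
    """scoop lip (mm, bin frame xb,zb) and nose-down tilt (deg) -> TCP pos, rot"""
    S=R.from_euler('z',BY,degrees=True)*R.from_euler('y',tilt,degrees=True)
    lip=np.r_[BIN+R.from_euler('z',BY,degrees=True).apply([xb/1000,yb/1000,0])[:2],zb/1000]
    return lip+S.apply(np.array(tcp)-[.068,0,0]),downrot(BY,tilt)
E
python3 - <<'E'
from h import *
print(state()[0],state()[2]['clock'])
P,Q=binpose(-120,125,0); print(P)
plan(P,Q,17)
E
```

```text
[ 0.4516181  -0.23825     0.15118507] 13.6
[ 0.47721483 -0.11682372  0.153     ]
max [0.    0.    0.066 7.3   6.4   0.2  ]
[0.0, -0.0, 0.066, 7.3, -0.1, -0.1]
[0.0, -0.0, 0.066, 7.3, -0.6, -0.1]
[0.0, -0.0, 0.066, 7.2, -1.1, -0.1]
[0.0, -0.0, 0.066, 7.1, -1.6, -0.1]
[0.0, -0.0, 0.066, 7.0, -2.0, -0.1]
[0.0, -0.0, 0.066, 6.9, -2.5, -0.1]
[0.0, -0.0, 0.066, 6.7, -2.9, -0.1]
[0.0, -0.0, 0.066, 6.5, -3.4, -0.1]
[0.0, -0.0, 0.066, 6.2, -3.8, -0.1]
[0.0, -0.0, 0.066, 6.0, -4.2, -0.1]
[0.0, -0.0, 0.066, 5.7, -4.6, -0.1]
[0.0, -0.0, 0.066, 5.4, -4.9, -0.1]
[0.0, -0.0, 0.066, 5.0, -5.3, -0.1]
[0.0, -0.0, 0.066, 4.7, -5.6, -0.1]
[0.0, -0.0, 0.066, 4.3, -5.9, -0.2]
[0.0, -0.0, 0.066, 3.9, -6.1, -0.1]
[0.0, -0.0, 0.066, 3.5, -6.4, -0.2]
end [ 0.4773 -0.1168  0.153 ] rot err 0.19
```

Emit:
apply_moves([
  [0, 0, 0.02, 3, 0, 0, 0.05],
  [0, 0, 0.045, 5, 0, 0, 0.05],
  [0, 0, 0.066, 7, -1, 0, 0.05],
  [0, 0, 0.07, 7, -1, 0, 0.05],
  [0, 0, 0.07, 7, -2, 0, 0.05],
])

```text
clock: 14.1
position: [0.4559, -0.2081, 0.1483]
tcp_rot: [0.86, 0.51, -0.001, -0.001]
ft_force: [0.4, 0.0, -4.7]
gripper_width: 0.206
```

Emit:
apply_moves([
  [0, 0, 0.07, 7, -2, 0, 0.05],
  [0, 0, 0.07, 7, -3, 0, 0.05],
  [0, 0, 0.07, 7, -3, 0, 0.05],
  [0, 0, 0.07, 7, -4, 0, 0.05],
  [0, 0, 0.07, 6, -4, 0, 0.05],
])

```text
clock: 14.6
position: [0.463, -0.1709, 0.1482]
tcp_rot: [0.936, 0.353, -0.001, -0.001]
ft_force: [0.1, -0.3, -4.0]
gripper_width: 0.211
```

Emit:
apply_moves([
  [0, 0, 0.07, 6, -4, 0, 0.05],
  [0, 0, 0.07, 6, -5, 0, 0.05],
  [0, 0, 0.07, 5, -5, 0, 0.05],
  [0, 0, 0.07, 5, -5, 0, 0.05],
  [0, 0, 0.07, 5, -6, 0, 0.05],
])

```text
clock: 15.1
position: [0.4716, -0.1351, 0.1482]
tcp_rot: [0.983, 0.184, -0.002, -0.001]
ft_force: [-0.7, -0.2, -4.2]
gripper_width: 0.213
```

Emit:
apply_moves([
  [0, 0, 0.07, 4, -6, 0, 0.05],
  [0, 0, 0.05, 3, -5, 0, 0.05],
  [0, 0, 0.02, 2, -3, 0, 0.05],
  [0, 0, 0, 0, 0, 0, 0.05],
  [0, 0, 0, 0, 0, 0, 0.05],
])

```text
clock: 15.6
position: [0.4766, -0.1199, 0.1491]
tcp_rot: [0.993, 0.117, -0.001, -0.0]
ft_force: [0.7, 0.7, -3.7]
gripper_width: 0.212
```

```bash
python3 - <<'E'
from h import *
p,q,s=state();print(p,s['qpos'].round(3),s['ft_force'],s['clock'])
P,Q=binpose(-120,125,0); print(P); plan(P,Q,2)
Pc=camera_params("wrist");im=capture("wrist"); np.savez("w13.npz",im=im,**Pc);cv2.imwrite("pics/w13.png",im[:,:,::-1])
im=capture("top")[:,:,::-1]
cv2.imwrite("pics/t13.png",cv2.resize(im[75:285,210:400],None,fx=2.8,fy=2.8,interpolation=cv2.INTER_CUBIC))
E
```

```text
[ 0.47657323 -0.11991531  0.14905925] [-0.388  0.195  1.772 -0.     1.176  0.947] [ 0.73338476  0.6736226  -3.68035522] 15.6
[ 0.47721483 -0.11682372  0.153     ]
max [0.0e+00 1.0e-03 4.0e-03 7.0e-01 1.5e+00 2.0e+00]
[-0.0, 0.001, 0.004, 0.7, -1.4, -2.0]
[-0.0, 0.001, 0.004, 0.6, -1.5, -1.9]
end [ 0.4772 -0.1168  0.153 ] rot err 0.06
```

View pics/w13.png

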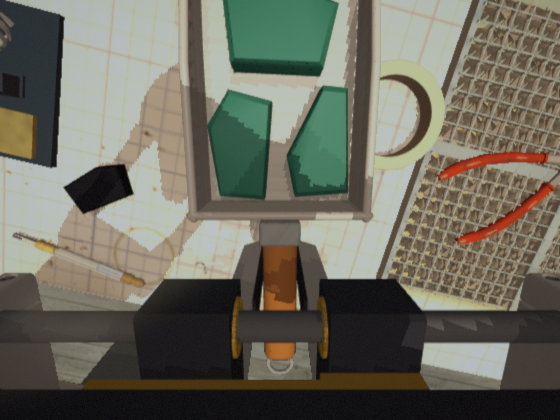

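View pics/t13.png

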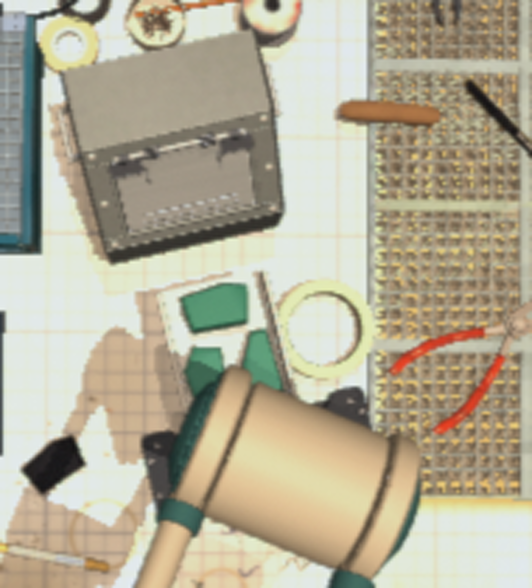

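The glass is undisturbed and the scoop lines up with the mouth in the top view, with rim fronts at about (157,292) and (262,272) in the crop. I'll check the lip position against the prediction.

```bash
python3 - <<'E'
from h import *
p,q,s=state(); P=camera_params("top")
Z=lambda u,v,z:onz(P,[210+u/2.8-.3,75+v/2.8-.3],z)[0]
L,Rr=Z(158,292,.151),Z(262,272,.151);m=(L+Rr)/2;print(L,Rr,np.linalg.norm(L-Rr),m,"yaw",np.degrees(np.arctan2(*(Rr-L)[1::-1]))+90)
lip=p+R.from_euler('z',13,degrees=True).apply([.1615,0,-.028]);print("pred lip",lip)
b=R.from_euler('z',-13,degrees=True).apply(m-np.r_[BIN,0]);print("in bin frame",b)
for a in [(-75,112,0),(-30,112,0),(10,112,0)]: print(a,binpose(*a)[0])
plan(*binpose(-75,114,0),5)
E
```

```text
[ 0.61581237 -0.03756001  0.151     ] [ 0.63429254 -0.13059107  0.151     ] 0.09484879709513165 [ 0.62505245 -0.08407554  0.151     ] yaw 11.235269521484426
pred lip [ 0.63418231 -0.08385736  0.12134381]
in bin frame [-0.1300847  -0.00134738  0.151     ]
(-75, 112, 0) [ 0.52106148 -0.10670092  0.14      ]
(-30, 112, 0) [ 0.56490813 -0.09657813  0.14      ]
(10, 112, 0) [ 0.60388294 -0.08758008  0.14      ]
max [0.0e+00 0.0e+00 2.0e-03 9.3e+00 6.0e-01 1.5e+00]
[-0.0, 0.0, 0.002, 9.2, -0.6, 1.5]
[-0.0, 0.0, 0.002, 9.2, -0.6, 1.5]
[-0.0, 0.0, 0.002, 9.3, -0.6, 1.4]
[-0.0, 0.0, 0.002, 9.2, -0.6, 1.5]
[-0.0, 0.0, 0.002, 9.3, -0.6, 1.4]
end [ 0.5211 -0.1067  0.142 ] rot err 0.12
```

Emit:
apply_moves([
  [0, 0, 0.002, 5, -1, 1, 0.05],
  [0, 0, 0.002, 10, -1, 2, 0.05],
  [0, 0, 0.002, 14, -1, 2, 0.05],
  [0, 0, 0.002, 11, 0, 2, 0.05],
  [0, 0, 0.002, 6, 0, 0, 0.05],
])

```text
clock: 16.2
position: [0.5228, -0.1062, 0.1421]
tcp_rot: [0.994, 0.112, 0.0, -0.0]
ft_force: [0.4, 1.4, -4.2]
gripper_width: 0.212
```

```bash
python3 - <<'E'
from h import *
p,q,s=state();print(p,s['ft_force'],s['clock']);
plan(*binpose(5,113,0),10)
E
```

```text
[ 0.52281555 -0.10622706  0.14208275] [ 0.39118369  1.391013   -4.19324848] 16.2
max [0.  0.  0.  7.9 0.  0.2]
[-0.0, -0.0, -0.0, 7.8, -0.0, 0.1]
[-0.0, -0.0, -0.0, 7.8, -0.0, 0.1]
[-0.0, -0.0, -0.0, 7.8, -0.0, 0.1]
[-0.0, -0.0, -0.0, 7.8, -0.0, 0.1]
[-0.0, -0.0, -0.0, 7.8, -0.0, 0.1]
[-0.0, -0.0, -0.0, 7.8, -0.0, 0.1]
[-0.0, -0.0, -0.0, 7.8, -0.0, 0.1]
[-0.0, -0.0, -0.0, 7.9, -0.0, 0.1]
[-0.0, -0.0, -0.0, 7.8, -0.0, 0.1]
[-0.0, -0.0, -0.0, 7.9, -0.0, 0.2]
end [ 0.599  -0.0887  0.141 ] rot err 0.09
```

Emit:
apply_moves([
  [0, 0, 0, 5, 0, 0, 0.05],
  [0, 0, 0, 8, 0, 0, 0.05],
  [0, 0, 0, 9, 0, 0, 0.05],
  [0, 0, 0, 9, 0, 0, 0.05],
  [0, 0, 0, 8, 0, 0, 0.05],
])

```text
clock: 16.7
position: [0.5597, -0.0978, 0.1426]
tcp_rot: [0.994, 0.112, -0.0, 0.0]
ft_force: [-1.2, -0.4, -4.1]
gripper_width: 0.204
```

```bash
python3 - <<'E'
from h import *
p,q,s=state();print(p,s['ft_force'],s['moment'],s['clock']);
im=capture("scene")[:,:,::-1]
cv2.imwrite("pics/s15.png",cv2.resize(im[150:270,190:350],None,fx=4.5,fy=4.5,interpolation=cv2.INTER_CUBIC))
im=capture("wrist")[:,:,::-1]; cv2.imwrite("pics/w15.png",im)
E
```

```text
[ 0.55967911 -0.09784923  0.14258841] [-1.24898211 -0.39066831 -4.12998356] [-0.12627739  0.54113652  0.04262976] 16.7
```

View pics/s15.png

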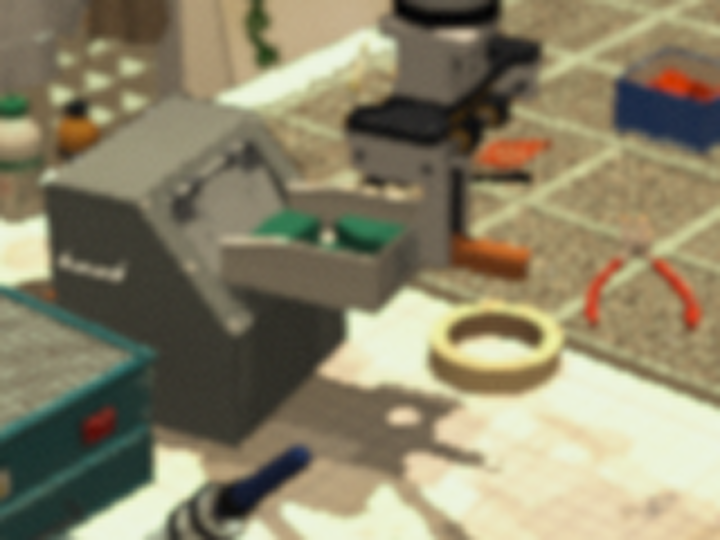

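View pics/w15.png

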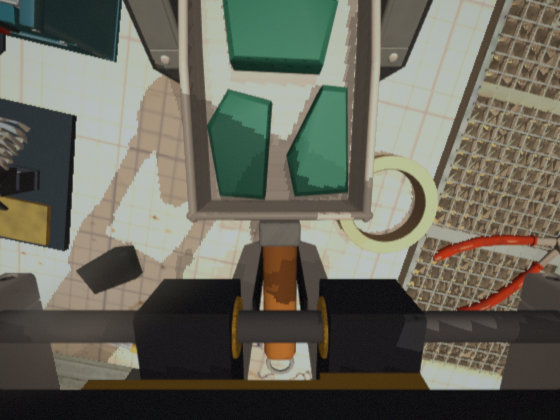

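The scoop is entering the mouth centrally; the bin's front corners, at columns 165 and 392, lie symmetrically about the scoop. The flap is yielding. I'll continue in.

Emit:
apply_moves([
  [0, 0, 0, 8, 0, 0, 0.05],
  [0, 0, 0, 8, 0, 0, 0.05],
  [0, 0, 0, 8, 0, 0, 0.05],
  [0, 0, 0, 8, 0, 0, 0.05],
  [0, 0, 0, 6, 0, 0, 0.05],
])

```text
clock: 17.3
position: [0.5966, -0.0893, 0.1422]
tcp_rot: [0.994, 0.112, -0.001, -0.0]
ft_force: [-2.4, -0.1, -4.8]
gripper_width: 0.209
```

```bash
cat >> h.py <<'E'
def edge(t,s,c=6):
    a=np.radians(t); return (-66+s*np.cos(a)+c*np.sin(a),103-s*np.sin(a)+c*np.cos(a),t)
E
python3 - <<'E'
from h import *
p,q,s=state();print(p,s['qpos'].round(3),s['ft_force'],s['moment'],s['clock']);
P1=binpose(*edge(14,74,7));print(edge(14,74,7)); plan(*P1,5)
P2=binpose(*edge(28,82));plan(*P2,5,start=P1)
P3=binpose(*edge(40,88));plan(*P3,5,start=P2); print(P3[0])
E
```

```text
[ 0.59657198 -0.08929421  0.14223844] [-0.264  0.361  1.548 -0.     1.234  1.082] [-2.35834108 -0.1036746  -4.84828857] [-0.14927004  0.83641181  0.07993719] 17.3
(np.float64(7.495337013621407), np.float64(91.88984980955657), 14)
max [0.    0.049 0.    3.3   0.1   3.8  ]
[-0.0, -0.049, -0.0, 3.3, -0.0, -3.2]
[-0.0, -0.049, -0.0, 3.2, -0.0, -3.3]
[-0.0, -0.049, -0.0, 3.0, -0.0, -3.5]
[-0.0, -0.049, -0.0, 2.8, -0.0, -3.6]
[-0.0, -0.049, -0.0, 2.6, -0.1, -3.8]
end [ 0.6127 -0.0855  0.1581] rot err 0.14
max [0.    0.049 0.    3.7   0.    4.1  ]
[-0.0, -0.049, -0.0, 3.7, -0.0, -3.4]
[-0.0, -0.049, -0.0, 3.5, -0.0, -3.6]
[-0.0, -0.049, -0.0, 3.4, -0.0, -3.8]
[-0.0, -0.049, -0.0, 3.2, -0.0, -4.0]
[-0.0, -0.049, -0.0, 3.0, -0.0, -4.1]
end [ 0.6344 -0.0805  0.1703] rot err 0.04
max [0.    0.042 0.    2.9   0.    3.4  ]
[0.0, -0.042, -0.0, 2.9, 0.0, -2.9]
[0.0, -0.042, -0.0, 2.8, 0.0, -3.0]
[0.0, -0.042, -0.0, 2.7, 0.0, -3.2]
[0.0, -0.042, -0.0, 2.6, 0.0, -3.2]
[0.0, -0.042, -0.0, 2.4, 0.0, -3.4]
end [ 0.6536 -0.0761  0.1763] rot err 0.03
[ 0.65362503 -0.07609622  0.1762904 ]
```

Emit:
apply_moves([
  [0, -0.049, 0, 3, 0, -3, 0.05],
  [0, -0.049, 0, 3, 0, -3, 0.05],
  [0, -0.049, 0, 3, 0, -4, 0.05],
  [0, -0.049, 0, 3, 0, -4, 0.05],
  [0, -0.049, 0, 3, 0, -4, 0.05],
])

```text
clock: 17.8
position: [0.6128, -0.0856, 0.1592]
tcp_rot: [0.986, 0.111, -0.123, 0.014]
ft_force: [-3.8, -1.4, -5.9]
gripper_width: 0.214
```

```bash
python3 - <<'E'
from h import *
p,q,s=state();print(p,s['qpos'].round(3),s['ft_force'],s['moment'],s['clock']);
plan(*binpose(*edge(28,82)),5)
im=capture("wrist")[:,:,::-1]; cv2.imwrite("pics/w16.png",im)
E
```

```text
[ 0.6127664  -0.08561219  0.15915573] [-0.189  0.51   1.283 -0.099  1.575  1.167] [-3.75863568 -1.39448317 -5.86764245] [-0.1464801   0.58749857  0.08455496] 17.8
max [0.    0.048 0.    3.8   0.1   3.9  ]
[-0.0, -0.048, -0.0, 3.8, -0.0, -3.3]
[-0.0, -0.048, -0.0, 3.6, -0.0, -3.4]
[-0.0, -0.048, -0.0, 3.4, -0.0, -3.6]
[-0.0, -0.048, -0.0, 3.2, -0.1, -3.7]
[-0.0, -0.048, -0.0, 3.1, -0.0, -3.9]
end [ 0.6344 -0.0806  0.1703] rot err 0.14
```

View pics/w16.png

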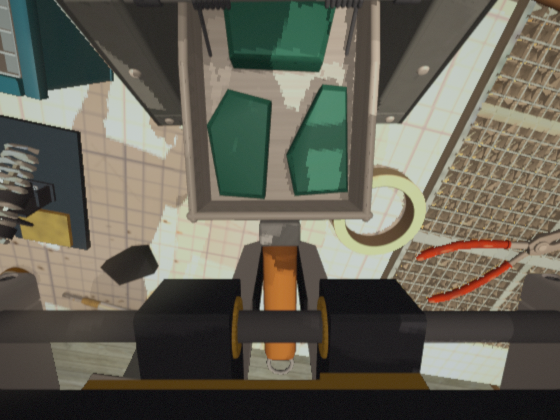

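The scoop has not slipped in the hand at 14° of tilt, and the glass is unmoved. Tilting further.

Emit:
apply_moves([
  [0, -0.048, 0, 4, 0, -3, 0.05],
  [0, -0.048, 0, 4, 0, -3, 0.05],
  [0, -0.048, 0, 3, 0, -4, 0.05],
  [0, -0.048, 0, 3, 0, -4, 0.05],
  [0, -0.048, 0, 3, 0, -4, 0.05],
])

```text
clock: 18.35
position: [0.6355, -0.0806, 0.17]
tcp_rot: [0.965, 0.109, -0.238, 0.027]
ft_force: [-0.7, -0.8, -5.1]
gripper_width: 0.207
```

```bash
python3 - <<'E'
from h import *
p,q,s=state();print(p,s['qpos'].round(3),s['ft_force'],s['moment'],s['clock']);
plan(*binpose(*edge(40,88)),5)
im=capture("wrist")[:,:,::-1]; cv2.imwrite("pics/w17.png",im)
E
```

```text
[ 0.63548102 -0.08058263  0.17001865] [-0.135  0.685  1.009 -0.174  1.9    1.192] [-0.67390275 -0.79341821 -5.07596504] [-0.08029189  0.05982236  0.07401354] 18.35
max [0.    0.043 0.    2.7   0.1   3.2  ]
[-0.0, -0.043, -0.0, 2.7, -0.1, -2.8]
[-0.0, -0.043, -0.0, 2.6, -0.1, -3.0]
[-0.0, -0.043, -0.0, 2.5, -0.0, -3.1]
[-0.0, -0.043, -0.0, 2.3, -0.1, -3.2]
[-0.0, -0.043, -0.0, 2.2, -0.0, -3.2]
end [ 0.6536 -0.0761  0.1763] rot err 0.11
```

View pics/w17.png

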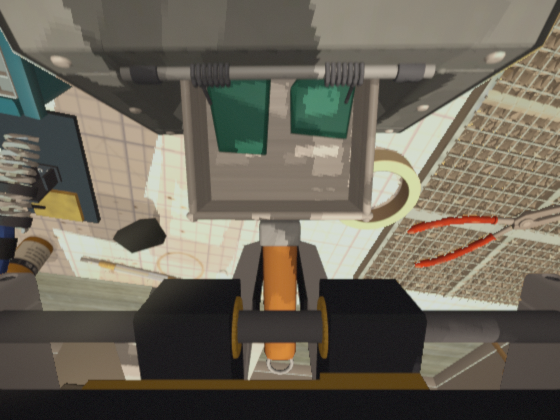

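The glass is sliding forward under the flap. Continuing to 40°.

Emit:
apply_moves([
  [0, -0.043, 0, 3, 0, -3, 0.05],
  [0, -0.043, 0, 3, 0, -3, 0.05],
  [0, -0.043, 0, 2, 0, -3, 0.05],
  [0, -0.043, 0, 2, 0, -3, 0.05],
  [0, -0.043, 0, 2, 0, -3, 0.05],
])

```text
clock: 18.9
position: [0.6534, -0.0768, 0.1764]
tcp_rot: [0.934, 0.106, -0.339, 0.039]
ft_force: [-0.6, -0.9, -3.8]
gripper_width: 0.207
```

Emit:
apply_moves([
  [0, 0, 0, 0, 0, 0, 0.05],
  [0, 0, 0, 0, 0, 0, 0.05],
  [0, 0, 0, 0, 0, 0, 0.05],
  [0, 0, 0, 0, 0, 0, 0.05],
  [0, 0, 0, 0, 0, 0, 0.05],
])

```text
clock: 19.4
position: [0.6519, -0.0769, 0.1773]
tcp_rot: [0.934, 0.105, -0.34, 0.039]
ft_force: [-1.4, 0.3, -4.0]
gripper_width: 0.204
```

```bash
python3 - <<'E'
from h import *
p,q,s=state();print(p,s['qpos'].round(3),s['ft_force'],s['moment'],s['clock']);
plan(*binpose(*edge(40,88)),2)
im=capture("wrist")[:,:,::-1]; cv2.imwrite("pics/w18.png",im)
im=capture("scene")[:,:,::-1]
cv2.imwrite("pics/s18.png",cv2.resize(im[130:270,170:350],None,fx=4.2,fy=4.2,interpolation=cv2.INTER_CUBIC))
E
```

```text
[ 0.65189937 -0.07686117  0.17730526] [-0.101  0.852  0.76  -0.255  2.186  1.168] [-1.36302847  0.25525811 -4.01969631] [ 0.04189298 -0.26512801  0.10402822] 19.4
max [1.0e-03 0.0e+00 1.0e-03 1.1e+00 2.0e-01 2.0e-01]
[-0.001, 0.0, -0.001, 1.0, -0.2, -0.2]
[-0.001, 0.0, -0.001, 1.1, -0.2, -0.2]
end [ 0.6536 -0.0761  0.1763] rot err 0.05
```

View pics/w18.png

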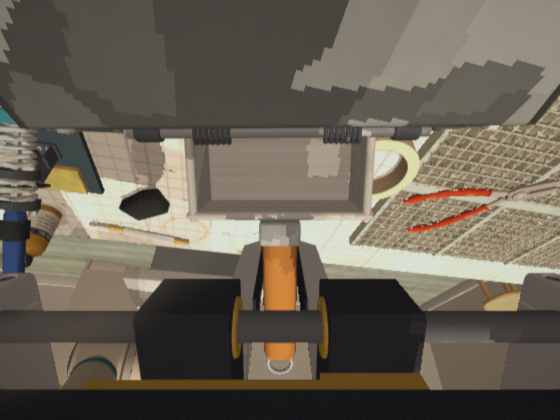

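View pics/s18.png

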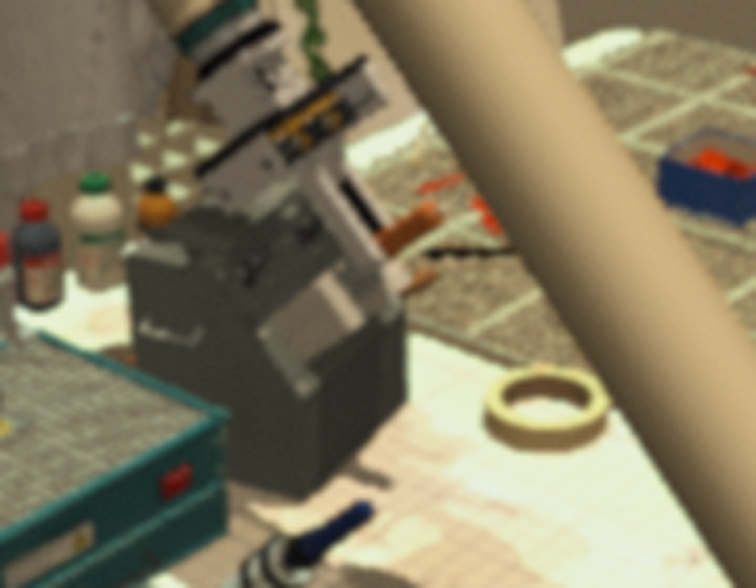

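The visible part of the tray is empty. The zone under the flap is hidden, so I'll tip a few degrees more and give it a small shake.

```bash
python3 - <<'E'
from h import *
plan(*binpose(*edge(46,90)),5)
E
```

```text
max [0.    0.021 0.    1.6   0.1   1.7  ]
[-0.0, -0.021, -0.0, 1.6, -0.1, -1.6]
[-0.0, -0.021, -0.0, 1.5, -0.1, -1.6]
[-0.0, -0.021, -0.0, 1.5, -0.1, -1.6]
[-0.0, -0.021, -0.0, 1.5, -0.0, -1.7]
[-0.0, -0.021, -0.0, 1.5, -0.1, -1.6]
end [ 0.6626 -0.074   0.178 ] rot err 0.15
```

Emit:
apply_moves([
  [0, -0.021, 0, 2, 0, -2, 0.05],
  [0, -0.021, 0, 2, 0, -2, 0.05],
  [0, -0.021, 0, 1, 0, -2, 0.05],
  [0, -0.021, 0, 1, 0, -1, 0.05],
  [0, -0.021, 0, 1, 0, -1, 0.05],
])

```text
clock: 20.0
position: [0.6626, -0.0743, 0.1776]
tcp_rot: [0.914, 0.103, -0.39, 0.044]
ft_force: [-1.7, 0.7, -2.8]
gripper_width: 0.209
```

Emit:
apply_moves([
  [0, 0, 0, -5, 0, 0, 0.05],
  [0, 0, 0, 5, 0, 0, 0.05],
  [0, 0, 0, -5, 0, 0, 0.05],
  [0, 0, 0, 5, 0, 0, 0.05],
  [0, 0, 0, 0, 0, 0, 0.05],
])

```text
clock: 20.5
position: [0.6624, -0.0744, 0.1778]
tcp_rot: [0.914, 0.103, -0.389, 0.044]
ft_force: [-1.4, -0.4, -3.5]
gripper_width: 0.208
```

Emit:
apply_moves([
  [0, 0, 0, 0, 0, 0, 0.05],
  [0, 0, 0, 0, 0, 0, 0.05],
  [0, 0, 0, 0, 0, 0, 0.05],
  [0, 0, 0, 0, 0, 0, 0.05],
  [0, 0, 0, 0, 0, 0, 0.05],
])

```text
clock: 21.0
position: [0.6623, -0.0744, 0.1778]
tcp_rot: [0.914, 0.103, -0.389, 0.044]
ft_force: [-0.7, -1.0, -3.0]
gripper_width: 0.211
```

```bash
python3 - <<'E'
from h import *
p,q,s=state();print(p,s['qpos'].round(3),s['ft_force'],s['moment'],s['clock'])
im=capture("wrist")[:,:,::-1]; cv2.imwrite("pics/w19.png",im)
f=[r.observe()['ft_force']]
print(f)
E
```

```text
[ 0.66228474 -0.0744069   0.17784339] [-0.087  0.946  0.622 -0.31   2.33   1.134] [-0.70679722 -0.99935062 -2.97804525] [ 0.03489549 -0.32298939  0.07871939] 21.0
[array([-1.33349326, -1.19429443, -2.43404104])]
```

View pics/w19.png

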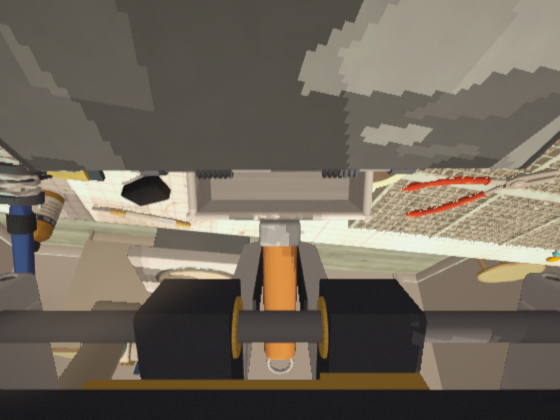

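The force is down to about −2.4 to −3.0 N, which fits an empty scoop plus the flap. I'll tilt back along the same path and look.

```bash
python3 - <<'E'
from h import *
P1=binpose(*edge(28,80,8)); plan(*P1,5)
P2=binpose(*edge(12,74,9)); plan(*P2,5,start=P1)
E
```

```text
max [0.    0.063 0.    4.5   0.1   4.9  ]
[-0.0, 0.063, -0.0, -3.4, -0.0, 4.9]
[-0.0, 0.063, -0.0, -3.7, -0.1, 4.7]
[-0.0, 0.063, -0.0, -4.0, -0.0, 4.4]
[-0.0, 0.063, -0.0, -4.2, -0.1, 4.2]
[-0.0, 0.063, -0.0, -4.5, -0.0, 4.0]
end [ 0.6335 -0.0808  0.173 ] rot err 0.14
max [0.    0.056 0.    3.6   0.    4.9  ]
[0.0, 0.056, 0.0, -2.6, -0.0, 4.9]
[0.0, 0.056, 0.0, -2.8, -0.0, 4.8]
[0.0, 0.056, 0.0, -3.1, -0.0, 4.6]
[0.0, 0.056, 0.0, -3.3, -0.0, 4.4]
[0.0, 0.056, 0.0, -3.6, -0.0, 4.2]
end [ 0.6113 -0.0859  0.1574] rot err 0.04
```

Emit:
apply_moves([
  [0, 0.063, 0, -3, 0, 5, 0.05],
  [0, 0.063, 0, -4, 0, 5, 0.05],
  [0, 0.063, 0, -4, 0, 4, 0.05],
  [0, 0.063, 0, -4, 0, 4, 0.05],
  [0, 0.063, 0, -5, 0, 4, 0.05],
])

```text
clock: 21.55
position: [0.6326, -0.0809, 0.1733]
tcp_rot: [0.964, 0.109, -0.241, 0.027]
ft_force: [-1.7, -0.5, -3.7]
gripper_width: 0.205
```

Emit:
apply_moves([
  [0, 0.056, 0, -3, 0, 5, 0.05],
  [0, 0.056, 0, -3, 0, 5, 0.05],
  [0, 0.056, 0, -3, 0, 4, 0.05],
  [0, 0.056, 0, -3, 0, 4, 0.05],
  [0, 0.056, 0, -4, 0, 4, 0.05],
])

```text
clock: 22.05
position: [0.6086, -0.0863, 0.1585]
tcp_rot: [0.988, 0.112, -0.105, 0.012]
ft_force: [-3.1, 0.0, -3.8]
gripper_width: 0.209
```

```bash
python3 - <<'E'
from h import *
p,q,s=state();print(p,s['ft_force'],s['moment'],s['clock'])
plan(*binpose(*edge(0,70,12)),5)
im=capture("wrist")[:,:,::-1]; cv2.imwrite("pics/w20.png",im)
E
```

```text
[ 0.60864103 -0.08632353  0.15851585] [-3.10956028  0.03245028 -3.82012303] [-0.28343477  0.67925798  0.12257279] 22.05
max [0.    0.042 0.    2.    0.1   3.5  ]
[-0.0, 0.042, -0.0, -1.5, 0.0, 3.5]
[-0.0, 0.042, -0.0, -1.6, 0.0, 3.4]
[-0.0, 0.042, -0.0, -1.8, 0.1, 3.4]
[-0.0, 0.042, -0.0, -1.9, 0.0, 3.3]
[-0.0, 0.042, -0.0, -2.0, 0.1, 3.2]
end [ 0.5981 -0.0889  0.143 ] rot err 0.18
```

View pics/w20.png

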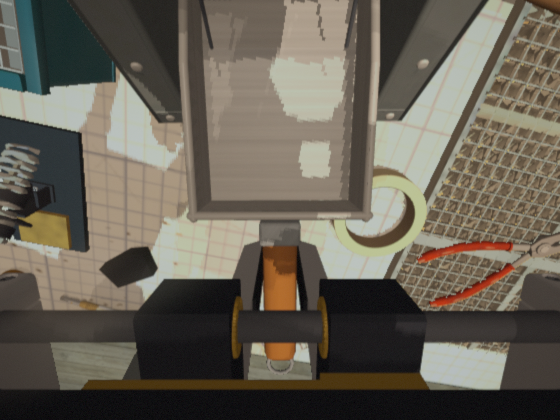

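The visible tray is empty, and the force is 2 N less than the loaded reading in the same pose, which is the weight of three offcuts. I'll level the scoop and draw it out.

Emit:
apply_moves([
  [0, 0.042, 0, -2, 0, 3, 0.05],
  [0, 0.042, 0, -2, 0, 3, 0.05],
  [0, 0.042, 0, -2, 0, 3, 0.05],
  [0, 0.042, 0, -2, 0, 3, 0.05],
  [0, 0.042, 0, -2, 0, 3, 0.05],
])

```text
clock: 22.6
position: [0.5969, -0.0888, 0.1446]
tcp_rot: [0.994, 0.112, -0.002, -0.0]
ft_force: [-1.7, 0.8, -3.2]
gripper_width: 0.204
```

Emit:
apply_moves([
  [0, 0, 0, -6, 0, 0, 0.05],
  [0, 0, 0, -10, 0, 0, 0.05],
  [0, 0, 0, -12, 0, 0, 0.05],
  [0, 0, 0, -12, 0, 0, 0.05],
  [0, 0, 0, -12, 0, 0, 0.05],
])

```text
clock: 23.1
position: [0.5485, -0.1006, 0.1454]
tcp_rot: [0.994, 0.112, 0.001, 0.0]
ft_force: [0.5, 0.2, -2.4]
gripper_width: 0.207
```

Emit:
apply_moves([
  [0, 0, 0, -12, 0, 0, 0.05],
  [0, 0, 0, -15, 0, 0, 0.05],
  [0, 0, 0, -20, 0, 0, 0.05],
  [0, 0, 0, -20, 0, 0, 0.05],
  [0, 0, 0, -12, 0, 0, 0.05],
])

```text
clock: 23.6
position: [0.4696, -0.1181, 0.145]
tcp_rot: [0.994, 0.112, -0.0, -0.0]
ft_force: [-0.4, 0.2, -2.9]
gripper_width: 0.208
```

```bash
python3 - <<'E'
from h import *
p,q,s=state();print(p,np.degrees(q.as_euler('zyx')),s['ft_force'],s['moment'],s['clock'])
im=capture("wrist")[:,:,::-1]; cv2.imwrite("pics/w21.png",im)
im=capture("top")[:,:,::-1]
cv2.imwrite("pics/t21.png",cv2.resize(im[75:285,160:400],None,fx=2.8,fy=2.8,interpolation=cv2.INTER_CUBIC))
E
```

```text
[ 0.46964832 -0.11805431  0.14503411] [-1.28554794e+01 -4.67506590e-02 -1.79998750e+02] [-0.35500009  0.19524494 -2.8666777 ] [-0.02461451  0.13293145  0.00305485] 23.6
```

View pics/w21.png

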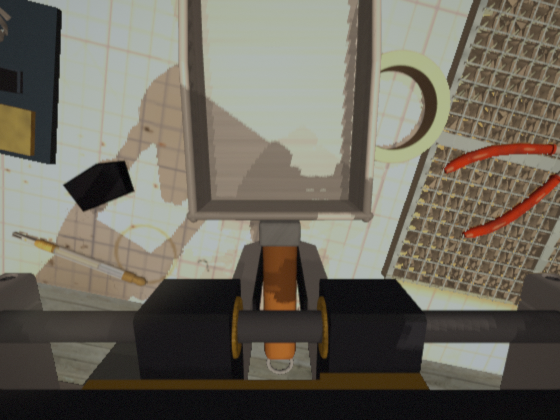

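View pics/t21.png

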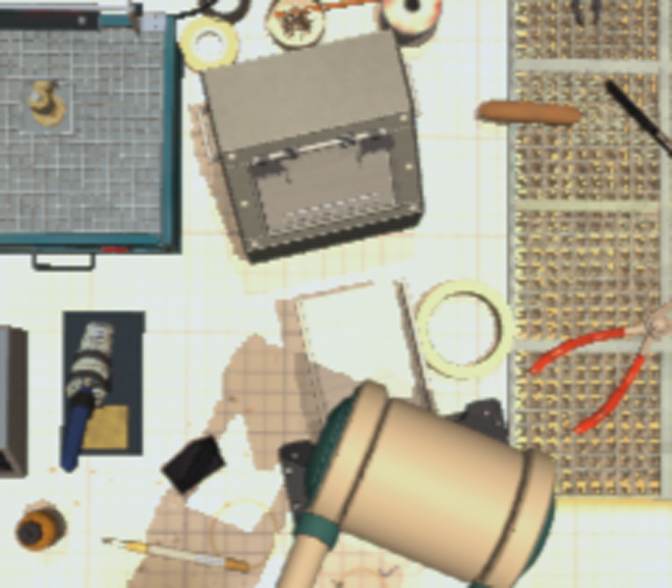

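The tray is empty and the flap is shut: in the crop its plate lies flush in the panel at (325,185). I'll shift 20 mm left, away from the tape, and set the scoop down.

Emit:
apply_moves([
  [0, 0, 0, 0, -8, 0, 0.05],
  [0, 0, 0, 0, -12, 10, 0.05],
  [0, 0, 0, 0, 0, 25, 0.05],
  [0, 0, 0, 0, 0, 30, 0.05],
  [0, 0, 0, 0, 0, 20, 0.05],
])

```text
clock: 24.2
position: [0.4665, -0.0967, 0.0578]
tcp_rot: [0.994, 0.113, -0.001, -0.001]
ft_force: [-0.1, -1.1, -2.5]
gripper_width: 0.206
```

Emit:
apply_moves([
  [0, 0, 0, 0, 0, 10, 0.05],
  [0, 0, 0, 0, 0, 7, 0.05],
  [0, 0, 0, 0, 0, 5, 0.05],
  [0, 0, 0, 0, 0, 3, 0.05],
  [0, 0, 0, 0, 0, 0, 0.05],
])

```text
clock: 24.7
position: [0.4676, -0.0985, 0.0353]
tcp_rot: [0.994, 0.112, 0.0, 0.0]
ft_force: [0.9, -0.3, -3.0]
gripper_width: 0.209
```

Emit:
apply_moves([
  [0, 0, 0, 0, 0, 2, 0.05],
  [0, 0, 0, 0, 0, 2, 0.05],
  [0, 0, 0, 0, 0, 0, 0.05],
  [0, 0, 0, 0, 0, 0, 0.05],
  [0, 0, 0, 0, 0, 0, 0.05],
])

```text
clock: 25.2
position: [0.4674, -0.0985, 0.0312]
tcp_rot: [0.994, 0.112, 0.0, 0.0]
ft_force: [-0.1, -0.1, -2.5]
gripper_width: 0.209
```

```bash
python3 - <<'E'
from h import *
p,q,s=state();print(p,np.degrees(q.as_euler('zyx')),s['ft_force'],s['moment'],s['clock'])
E
```

```text
[ 0.46740078 -0.09853654  0.03117288] [-1.28758531e+01  1.70141472e-02  1.79989945e+02] [-0.07260768 -0.14751802 -2.4557628 ] [-0.0221955   0.19539738 -0.02469604] 25.2
```

Emit:
apply_moves([
  [0, 0, 0, 0, 0, 2, 0.05],
  [0, 0, 0, 0, 0, 1, 0.05],
  [0, 0, 0, 0, 0, 0, 0.05],
  [0, 0, 0, 0, 0, 0, 0.05],
  [0, 0, 0, 0, 0, 0, 0.05],
])

```text
clock: 25.7
position: [0.4673, -0.0985, 0.0281]
tcp_rot: [0.994, 0.112, 0.0, 0.0]
ft_force: [-1.7, -0.2, -2.1]
gripper_width: 0.208
```

```bash
python3 - <<'E'
from h import *
p,q,s=state();print(p,np.degrees(q.as_euler('zyx')),s['ft_force'],s['moment'],s['clock'])
im=capture("scene")[:,:,::-1]
cv2.imwrite("pics/s22.png",cv2.resize(im[180:320,230:400],None,fx=4.4,fy=4.2,interpolation=cv2.INTER_CUBIC))
E
```

```text
[ 0.46729595 -0.09846569  0.02807814] [-1.28817008e+01  1.08649688e-03  1.79994722e+02] [-1.68975808 -0.22370586 -2.07123802] [-0.00467875  0.11586838  0.00682113] 25.7
```

View pics/s22.png

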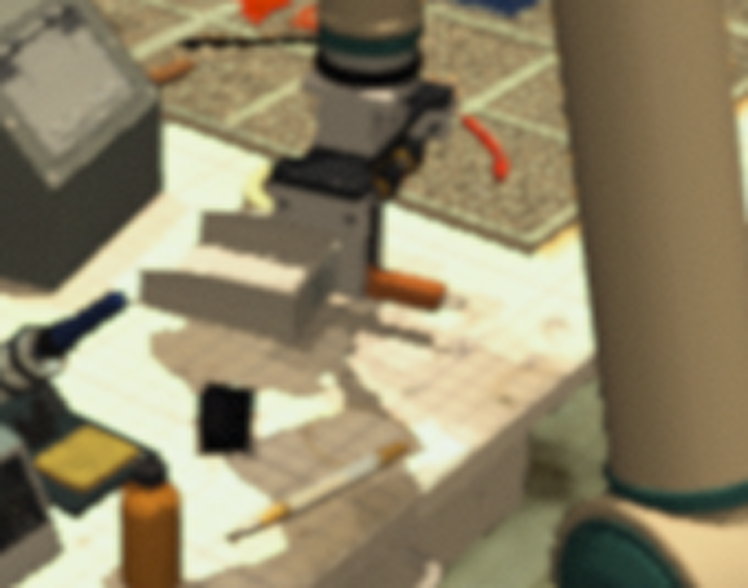

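Emit:
apply_moves([
  [0, 0, 0, 0, 0, 1, 0.05],
  [0, 0, 0, 0, 0, 0.5, 0.05],
  [0, 0, 0, 0, 0, 0, 0.05],
  [0, 0, 0, 0, 0, 0, 0.05],
  [0, 0, 0, 0, 0, 0, 0.05],
])

```text
clock: 26.25
position: [0.4674, -0.0985, 0.0277]
tcp_rot: [0.994, 0.112, 0.0, 0.0]
ft_force: [-2.5, -0.1, 8.6]
gripper_width: 0.206
```

```bash
python3 - <<'E'
from h import *
p,q,s=state();print(p,np.degrees(q.as_euler('zyx')),s['ft_force'],s['moment'],s['clock'])
E
```

```text
[ 0.46735712 -0.09852015  0.0277235 ] [-1.28840234e+01  3.23236661e-02  1.79978521e+02] [-2.50663654 -0.1119475   8.60305769] [ 0.15306847  0.48861132 -0.00994415] 26.25
```

The scoop is in firm contact with the bench. I'll release it and rise straight up.

Emit:
apply_moves([
  [0, 0, 0, 0, 0, 0, 0.3],
  [0, 0, 0, 0, 0, 0, 0.4],
  [0, 0, 0, 0, 0, 0, 0.55],
  [0, 0, 0, 0, 0, 0, 0.55],
  [0, 0, 0, 0, 0, 0, 0.55],
])

```text
clock: 26.75
position: [0.4674, -0.0985, 0.0265]
tcp_rot: [0.994, 0.112, 0.0, 0.0]
ft_force: [-0.0, 0.1, -0.3]
gripper_width: 0.545
```

Emit:
apply_moves([
  [0, 0, 0, 0, 0, -5, 0.55],
  [0, 0, 0, 0, 0, -15, 0.55],
  [0, 0, 0, 0, 0, -40, 0.55],
  [0, 0, 0, 0, 0, -50, 0.55],
  [0, 0, 0, 0, 0, -50, 0.55],
])

```text
clock: 27.25
position: [0.4667, -0.0982, 0.1883]
tcp_rot: [0.994, 0.112, -0.0, -0.0]
ft_force: [1.4, -0.5, -0.6]
gripper_width: 0.551
```

Emit:
apply_moves([
  [0, 0, 0, -30, 0, -30, 0.55],
  [0, 0, 0, -40, 0, -30, 0.55],
  [0, 0, 0, -40, 0, -20, 0.55],
  [0, 0, 0, -30, 0, 0, 0.55],
  [0, 0, 0, 0, 0, 0, 0.55],
])

```text
clock: 27.75
position: [0.328, -0.1297, 0.2677]
tcp_rot: [0.994, 0.111, 0.0, 0.001]
ft_force: [0.9, -0.4, 0.8]
gripper_width: 0.548
```

```bash
python3 - <<'E'
from h import *
p,q,s=state();print(p,s['ft_force'],s['clock'],s['gripper_width'])
P=camera_params("wrist");im=capture("wrist")[:,:,::-1]; cv2.imwrite("pics/w23.png",im)
im=capture("top")[:,:,::-1]; cv2.imwrite("pics/t23f.png",im)
cv2.imwrite("pics/t23.png",cv2.resize(im[75:285,160:400],None,fx=2.8,fy=2.8,interpolation=cv2.INTER_CUBIC))
im=capture("scene")[:,:,::-1]
cv2.imwrite("pics/s23.png",cv2.resize(im[130:330,170:400],None,fx=3.2,fy=3,interpolation=cv2.INTER_CUBIC))
E
```

```text
[ 0.32800174 -0.12970147  0.26772121] [ 0.91904018 -0.40049276  0.7957194 ] 27.75 0.5483906971982097
```

View pics/w23.png

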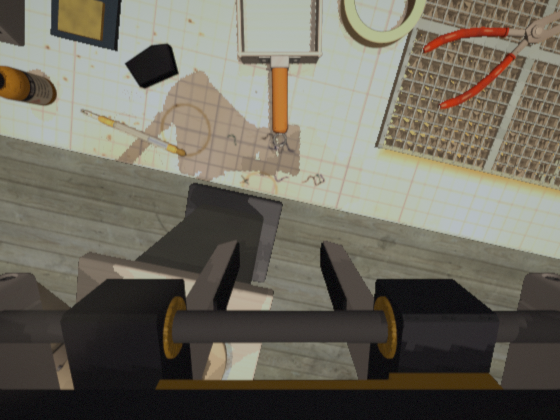

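View pics/t23.png

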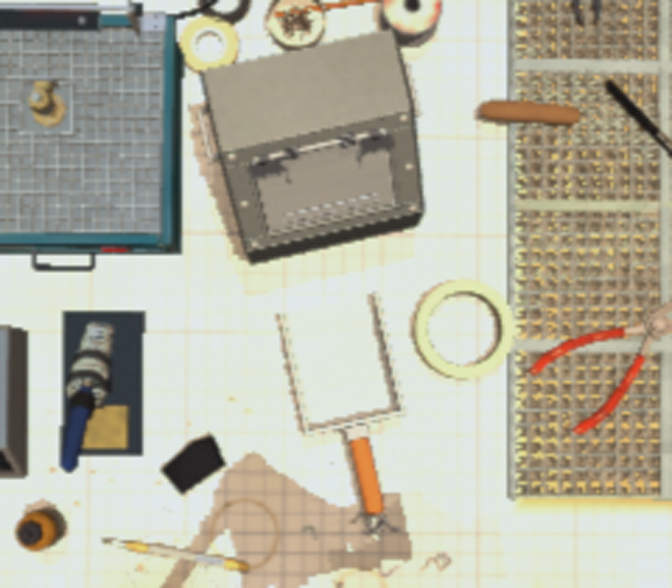

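View pics/s23.png

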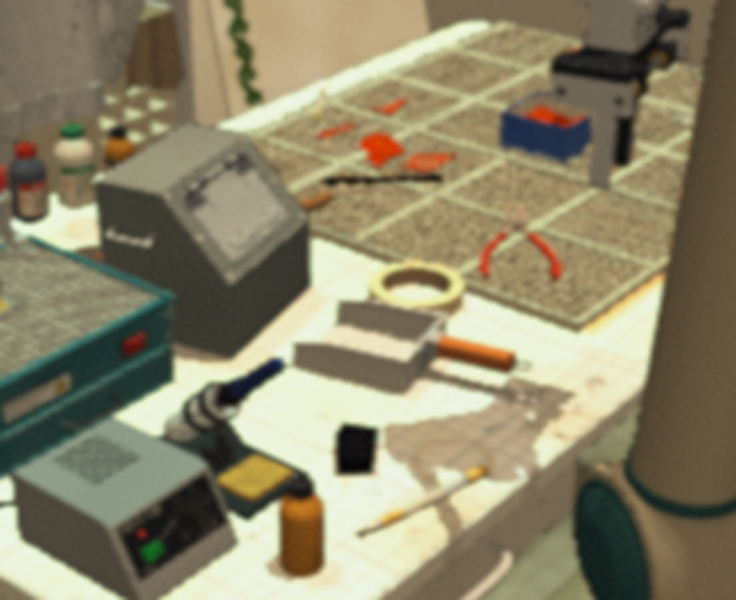

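The scoop lies flat and empty at (345,365) in the top crop, the flap is shut, and the gripper is clear. I'll do a quick numeric check that the bystanders haven't moved and then hand in.

```bash
python3 - <<'E'
from h import *
a=cv2.imread("pics/top0.png").astype(np.float32);b=cv2.imread("pics/t23f.png").astype(np.float32)
g=lambda x:cv2.cvtColor(x,cv2.COLOR_BGR2GRAY)
for n,(x0,y0,x1,y1) in dict(tape=(302,170,348,213),oil=(160,250,190,276),cutter=(192,262,245,283),pliers=(352,182,405,232),flap=(245,118,305,168)).items():
    t=g(a)[y0:y1,x0:x1];S=g(b)[y0-8:y1+8,x0-8:x1+8]
    m=cv2.matchTemplate(S,t,cv2.TM_CCOEFF_NORMED);_,v,_,l=cv2.minMaxLoc(m);print(n,"shift px",l[0]-8,l[1]-8,"corr",round(v,3))
print(r.hand_in())
E
```

```text
tape shift px 0 0 corr 0.999
oil shift px 0 0 corr 0.999
cutter shift px -8 -1 corr 0.545
pliers shift px 0 0 corr 1.0
flap shift px 0 0 corr 1.0
the job is handed in; nothing more can be done
None
```

The job is done and handed in at about 28 s of the 72 s allowed. No verdict is reported.

- **Sweep:** The first sweep passed over offcut c without touching it, because the fingertips sit only about 6 mm ahead of the reported TCP rather than 25 mm. I lowered the gripper by about 18 mm and swept again. c ended up in the scoop with the other two, and the wrist camera placed all three inside the tray.
- **Tipping:** I took the scoop by its grip and pushed the flap in with its front. It was about 88 mm past the mouth's lower edge when I tipped it to 40°. I then went to 46° with a small shake.
- **Set-down:** I levelled the scoop, drew it out and set it flat on the bench, about 20 mm left of the line I drew it out on, to stay clear of the tape. I pressed it down with about 8.6 N before releasing it.

Last checks:
- **Offcuts:** The tray was empty, and the load in the hand had dropped by about 2 N, the weight of three offcuts. I could not see inside the bin, so this is inferred.
- **Flap:** It matches its starting picture exactly, so it is shut.
- **Bystanders:** The tape, oil bottle and pliers show no shift.
- **Glass cutter:** Its automatic check failed to match (correlation 0.55), I think because the arm's shadow now lies across it. Reading its end points by eye before and after gives the same place to within about 1 pixel (3 mm).

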